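# Set the washed parts to dry

## Task

The fittings are back from the wash. Slide the tray under the orange tumbler bowl and tip the bowl right over by its crank so that every nut drains into the tray, stand the bowl upright again, then slide the loaded tray into the blue dryer hood until it is fully home, and hang every pipe saddle astride the drying rail on top of the hood (the saddles may be hung at any time before the dryer is started). When all that is done, and only then, push the dryer's red lever fully over to switch it on, and leave the spanner, oil bottle and pipe stub where they are.

Things in the scene. Friction and masses are not known exactly. Their poses are not given: they have to be found in the camera images.
- tumbler: Fixed green stand. Origin: bench, midway between its two posts; x to its back, y left, z up. Posts at |x| < 17 mm, 154 mm clear gap (|y| < 77), 176 mm high; feet 10 mm high at |y| 79 to 109, x -30 to 70. The tray slides in from the front (-x), under the bowl, up to the rear crossbar (front face x = 37 mm, 35 mm high); the nuts then fall within it. Motor at y 90 to 195, 190 mm high.
- bowl_hinge (a point): Middle of the bowl's hinge line, along the tumbler's y, 160 mm above the bench over the tumbler's origin. The orange bowl is round, 112 mm across the mouth, 100 mm at the floor, 90 mm high, hinged at half height; no part of it ever comes lower than 88 mm above the bench. Its mouth tips to the tumbler's -x. This point's axes do not matter.
- bowl (a joint): Tilt of the bowl, rad: 0 = upright, grows as the mouth tips forward (-x) and down, 2.4 = end stop, mouth steeply down; the nuts slide out fully only near the end stop. Stiff hinge (about 0.3 N m): it stays where it is left.
- crank_knob (a point): Centre of the red crank knob: round bar 16 mm in diameter, 46 mm long along the tumbler's y, at its y = -135 mm, 70 mm from the hinge line. At bowl joint q it is at x = 70 sin(1.13-q), z = 160 + 70 cos(1.13-q) mm in the tumbler's frame: from behind over the top to the front. Can be pinched from above all the way, fingers closing along the tumbler's x. Its arm is at y -104 to -112.
- tray: Loose aluminium open tray, 130 (x) x 120 (y) x 50 mm high, walls and floor 4 mm, about 450 g. Origin: centre of its underside, z up. At its -x end a black upright fin as handle: centre x = -83 mm, y = 0; 36 mm long in x, 12 mm thick in y, top 95 mm above the bench. Pinch it across y from above, higher than the 50 mm walls, and slide the tray on the bench.
- hood: Fixed blue dryer hood. Origin: bench, where the tray's origin is when fully home (far wall at the back stop, x = 67 mm); x into the bay, y left. Bay 136 mm wide between cheeks (|y| 68 to 92) from x = -40, flared guides from x = -70; roof 75 (underside) to 100 mm high, x -30 to 84, |y| < 112; fan box behind, 140 mm high. The tray goes in from -x, its x along the hood's x, fin outside.
- rail_mid (a point): Middle of the steel drying rail on the hood: round bar, 12 mm in diameter, along the hood's y, axis 175 mm above the bench, at the hood's x = 20 mm; axes as the hood's. Usable between its end posts (14 mm thick, 183 mm high) at y = -105 and 105 mm. A hung saddle sits astride it, crown on the bar, feet down, its origin about 46 mm below this point. Three fit, at y = -65, 0, 65 mm.
- dryer_switch (a joint): The dryer's toggle lever, rad: 0 = off, leaning to the hood's -x (towards the robot), 1.0 = fully over to +x (on); it stays where it is left.
- dryer_switch_tip (a point): Centre of the tip of the red switch lever, about 70 mm long, on a grey block beside the hood at the hood's y = -190 mm, x = -20 mm. Push it towards the hood's +x.
- saddle0: Copper omega-shaped pipe saddle: an arched strap standing on two outward feet. Origin: middle, level with the soles; z up, x foot to foot, y along the strap's width. 94 (x) x 40 mm (y), strap 5 mm. Arch open along y, 46 mm wide inside, inner crown at z = 52, so it fits astride a bar along its y. Brass square boss on the crown to grip: 18 x 18 mm, z 57 to 82, sides along x, y. 150 g. May be absent.
- saddle1: Pipe saddle like saddle0: same shape, sizes and axes. May be absent.
- saddle2: Pipe saddle like saddle0: same shape, sizes and axes. May be absent.
- nut0: Steel hex nut, 20 mm across flats, 23 mm across corners, 13 mm thick, 30 g; origin at the centre of its underside. At the start in the bowl. May be absent.
- nut1: Steel hex nut, 20 mm across flats, 23 mm across corners, 13 mm thick, 30 g; origin at the centre of its underside. At the start in the bowl. May be absent.
- nut2: Steel hex nut, 20 mm across flats, 23 mm across corners, 13 mm thick, 30 g; origin at the centre of its underside. At the start in the bowl. May be absent.
- nut3: Steel hex nut, 20 mm across flats, 23 mm across corners, 13 mm thick, 30 g; origin at the centre of its underside. At the start in the bowl. May be absent.
- nut4: Steel hex nut, 20 mm across flats, 23 mm across corners, 13 mm thick, 30 g; origin at the centre of its underside. At the start in the bowl. May be absent.
- nut5: Steel hex nut, 20 mm across flats, 23 mm across corners, 13 mm thick, 30 g; origin at the centre of its underside. At the start in the bowl. May be absent.
- spanner: Steel spanner lying on the bench. Leave alone.
- oil_bottle: Black oil bottle with a red cap, 56 mm across, 120 mm tall, standing. Leave alone.
- pipe_stub: Dark steel pipe stub, 52 mm across, 100 mm tall, standing. Leave alone.
Things that resemble listed ones, but are neither listed nor needed, are in the scene too. There is more than one size of the tray; the one meant has the size given above.

How it is judged:
On the way, in this order (a step that is already met when the one before it is completed fails the run):
1. The bowl is tipped right over by its crank (value of joint bowl above 1.5 rad), for 0.2 s.
2. The bowl is upright again, every nut is in the tray, the tray is fully home in the hood and every saddle hangs astride the rail (value of joint bowl below 0.25 rad and x of nut0 in the frame of tray between -0.065 and 0.065 m and y of nut0 in the frame of tray between -0.058 and 0.058 m and z of nut0 in the frame of tray between -0.01 and 0.055 m and x of nut1 in the frame of tray between -0.065 and 0.065 m and y of nut1 in the frame of tray between -0.058 and 0.058 m and z of nut1 in the frame of tray between -0.01 and 0.055 m and x of nut2 in the frame of tray between -0.065 and 0.065 m and y of nut2 in the frame of tray between -0.058 and 0.058 m and z of nut2 in the frame of tray between -0.01 and 0.055 m and x of nut3 in the frame of tray between -0.065 and 0.065 m and y of nut3 in the frame of tray between -0.058 and 0.058 m and z of nut3 in the frame of tray between -0.01 and 0.055 m and x of nut4 in the frame of tray between -0.065 and 0.065 m and y of nut4 in the frame of tray between -0.058 and 0.058 m and z of nut4 in the frame of tray between -0.01 and 0.055 m and x of nut5 in the frame of tray between -0.065 and 0.065 m and y of nut5 in the frame of tray between -0.058 and 0.058 m and z of nut5 in the frame of tray between -0.01 and 0.055 m and x of tray in the frame of hood between -0.015 and 0.012 m and y of tray in the frame of hood between -0.02 and 0.02 m and angle between the x axis of tray and the x axis of hood, either way round below 0.15 rad and angle between tray's own z axis and vertical below 0.1 rad and height (world z) of tray below 0.01 m and x of saddle0 in the frame of rail_mid between -0.035 and 0.035 m and y of saddle0 in the frame of rail_mid between -0.095 and 0.095 m and z of saddle0 in the frame of rail_mid between -0.062 and -0.025 m and angle between each of saddle0, saddle1, saddle2's own z axis and vertical below 0.8 rad and x of saddle1 in the frame of rail_mid between -0.035 and 0.035 m and y of saddle1 in the frame of rail_mid between -0.095 and 0.095 m and z of saddle1 in the frame of rail_mid between -0.062 and -0.025 m and x of saddle2 in the frame of rail_mid between -0.035 and 0.035 m and y of saddle2 in the frame of rail_mid between -0.095 and 0.095 m and z of saddle2 in the frame of rail_mid between -0.062 and -0.025 m), for 0.2 s.
3. The dryer lever is pushed fully over (value of joint dryer_switch above 0.8 rad), for 0.2 s.
At the end, for the whole second after the job is handed in: Bowl upright (below 0.25 rad); every nut in the tray; tray flat and fully home in the hood (within 15 mm of the back stop position, 20 mm sideways, 0.15 rad); every saddle astride the rail between its posts, within 0.8 rad of upright; lever over (above 0.8 rad); all at rest (all of step 2 and value of joint dryer_switch above 0.8 rad and linear speed of each of tray, saddle0, saddle1, saddle2, nut0, nut1, nut2, nut3, nut4, nut5 below 0.03 m/s); the robot touches nothing.
It fails at once if the spanner is moved by more than 30 mm (distance of spanner from where it was at the start of the episode above 0.03 m).
It fails at once if the oil bottle is moved by more than 30 mm (distance of oil_bottle from where it was at the start of the episode above 0.03 m).
It fails at once if the pipe stub is moved by more than 30 mm (distance of pipe_stub from where it was at the start of the episode above 0.03 m).
Of saddle0, saddle1, saddle2 only 2 to 3 are there at a start; the rules pass over those that are not, and their reading is None.
Of nut0, nut1, nut2, nut3, nut4, nut5 only 3 to 6 are there at a start; the rules pass over those that are not, and their reading is None.
At some moment in a run one of tray may be knocked a few centimetres aside while the robot is not near it.
Once in a run the grip may slacken for a moment while it holds something.
It also fails if it takes over 210 s, if anything falls off the work surface, if the arm or the gripper's body presses on something with over 40 N, if the wrist force passes 120 N, or if a joint passes its speed limit or range.

## Robot

A 6-joint arm with a two-finger parallel gripper is mounted at the origin on the work surface. World frame = base frame: x ahead of the robot, y to its left, z up, the work surface at z = 0. Lengths are in m, angles in rad, forces in N, time in s.
With the tool pointing down it reaches from about 0.3 to 0.875 m from the base axis. Payload 6.4 kg.
Tool frame: the origin (TCP) lies on the centre line of the jaws, within the pads' length; the fingertips stand 8 mm ahead of it and the grasp point (between the pads) lies 11 mm behind it; z points along the fingers, y is the line along which they close (so a half turn about z gives the same grasp; the last joint's range is limited). The gripper opens to 85 mm and grips with 20 to 120 N. Pads are 22 mm wide; open, the fingers measure 114 mm over their backs; the gripper's body (76 mm by 85 mm) begins 54 mm behind the grasp point. The pads swing forward as they close: fully open they stand 13 mm farther back than shut.
Start: joints at [1.12, 0.181, 1.607, -0, 1.354, -0.206], TCP at [0.139, 0.558, 0.208] pointing down, gripper open.
Joint ranges: [-2.99, 2.99], [-0.89, 2.07], [0.3, 2.58], [-1.14, 4.28], [0, 2.63], [-3.12, 3.12]. Speed limits (rad/s): [2.57, 2.57, 3.01, 3.14, 3.14, 3.14].

## Interface

Orientations are given as a unit quaternion [w, x, y, z].
In Python, from bench import ctrl gives the robot as it stands.
- The arm moves only by the shell command python3 -m handwheel 'ROWS' [OPENING]. ROWS is JSON, a list that holds one entry, the list of rows, each a list of 4 numbers: the shift along the tool's x, y, z each as a share of 20 cm, from -1 to 1, then the turn about the tool's z as a share of 1.5 rad, from -1 to 1. In form: [[[x, y, z, twist], ...]]. A call has 1 to 10 rows; each row is the pose to reach, as a shift and turn from the pose commanded when the call began, along the tool's axes at that moment; what a row does not reach only later rows make up. A row lasts 1/8 s, in which the tool goes at most 62.5 mm and 10.7 degrees, less where a joint would pass 70% of its speed; a pose out of reach is approached as far as the arm can. A call with a number of a shift or a turn outside -1 to 1 is refused whole. A call with a gripper value outside its range is refused whole. OPENING is the finger opening in mm, from 0 to 85.4, set as the call begins (- or left out, the last holds). The fingers move at their own pace and stop on an object; the grip force is fixed at half the most. Time passes only in rows, so rows that repeat a pose let the fingers close. It gives the time, the measured TCP pose, the force, the opening and the grip force at its end, in the units of the state.
- ctrl.get_obs(): the state, without advancing time (a new reading comes with each control period).
- ctrl.camera(name): name is "scene" or "top"; returns a dict with "color" (384x512x3 uint8, red, green, blue), "range_z" (384x512 float32, m along the optical axis (not along the pixel's ray), 0 where there is no reading), "K" (3x3 intrinsics, pixels), "distortion" ([k1, k2, p1, p2, k3] as OpenCV has them; the pictures are not rectified), "pose" (4x4, takes a point from camera to world coordinates). Camera axes: x right, y down, z forward; pixel columns grow to the right and rows downward; lengths in m; the calibration is good to about 2 mm. A picture is of the moment at which its call begins.
- ctrl.hand_in(): hands the job in; it is judged then, once.
The state is a dict: "time_s": time; "q": joint angles; "dq": joint speeds; "joint_efforts": joint torques, N m; "eef_pos": TCP position; "eef_rot": TCP orientation; "wrist_force": force on the tool from outside, world axes, zero at the start; "torque": the same for the moment, N m; "opening": opening from 0.0 (shut) to 1.0 (fully open); "grasp_force": force on a finger pad.
Only numpy, scipy, OpenCV 4.12 (cv2) and the standard library are available. Lean on these libraries where they do the work, as an engineer would, in place of code of your own. Each camera call takes 0.05 s, during which the arm holds its last target. There are 200 camera calls.

## Working session

There is one attempt and no reset: what is moved stays moved. The work goes in short steps, Python scripts to look and compute and a shell command to move; the robot and the scene stay as the last step left them, time stands still between calls to the robot, and variables do not carry over. Pictures are saved under pics/ and viewed, at most 14 in all, crops included, and the job is handed in when it is done.

```bash
ls; mkdir -p pics; python3 - <<'E'
from bench import ctrl
import cv2,numpy as np,pickle
o=ctrl.get_obs();print(o)
for n in("scene","top"):
    c=ctrl.camera(n);pickle.dump(c,open(f"/tmp/{n}0.pkl","wb"))
    cv2.imwrite(f"pics/{n}0.png",cv2.resize(c["color"][:,:,::-1],(800,600),interpolation=cv2.INTER_CUBIC))
    print(n,c["K"],c["distortion"],c["pose"])
E
```

```text
pics
{'time_s': 0.0, 'q': array([ 1.11967681e+00,  1.81568223e-01,  1.60799523e+00,  4.29612755e-05,
        1.35381129e+00, -2.06292805e-01]), 'dq': array([ 0.00044302,  0.0002172 , -0.00037636,  0.00049873,  0.00144963,
        0.0017403 ]), 'joint_efforts': array([-1.15426556e-03, -4.44875801e+01, -3.51337659e+01, -3.08788904e-04,
        9.17625788e-03, -3.06558000e-06]), 'eef_pos': array([0.13907521, 0.55731949, 0.20687509]), 'eef_rot': array([-3.07495095e-04,  1.22112417e-01,  9.92515876e-01, -8.36566229e-04]), 'wrist_force': array([0.47743806, 0.38234573, 0.28385146]), 'torque': array([ 0.04897488,  0.06117745, -0.03718106]), 'grasp_force': 0.0, 'opening': 0.997993779298511}
scene [[470.46681649   0.         256.18037085]
 [  0.         470.46681649 196.18611773]
 [  0.           0.           1.        ]] [0.06670514 0.         0.         0.         0.        ] [[-0.38559009  0.68155026 -0.62194013  1.36108204]
 [ 0.92258665  0.27572816 -0.26982931  0.38204205]
 [-0.01241583 -0.67783717 -0.73510722  1.16122321]
 [ 0.          0.          0.          1.        ]]
top [[385.25546271   0.         257.62717444]
 [  0.         385.25546271 189.58150595]
 [  0.           0.           1.        ]] [0.04204106 0.         0.         0.         0.        ] [[ 0.0855224  -0.97415542  0.20906252  0.26722604]
 [-0.99633442 -0.0832164   0.01981805  0.0022733 ]
 [-0.00190843 -0.20999107 -0.97770144  1.1552537 ]
 [ 0.          0.          0.          1.        ]]
```

View pics/scene0.png

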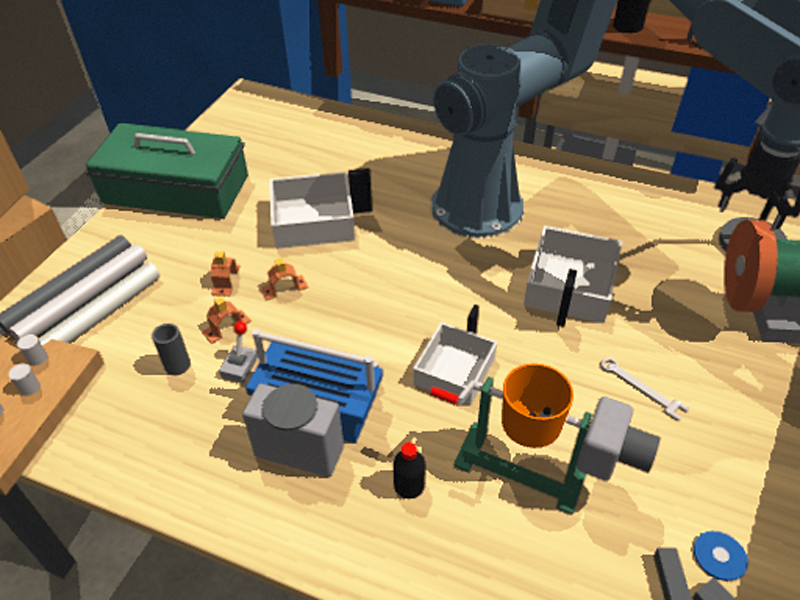

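View pics/top0.png

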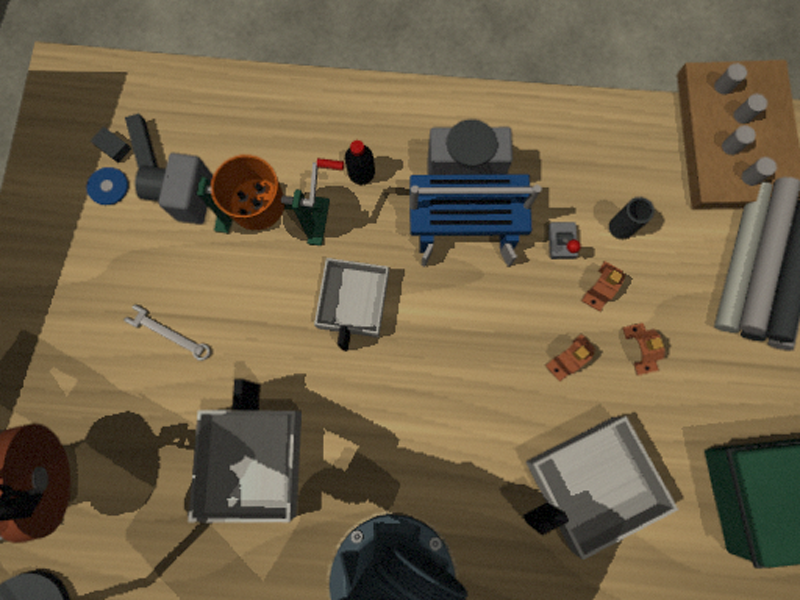

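Top view (800-px): three trays at (350,297), (247,465) and (600,485); three saddles at (573,357), (605,287) and (647,347). The bowl is at (245,190), the knob at (328,164), the hood at (470,205), the lever tip at (573,246), the bottle at (358,163) and the stub at (632,217). I'll measure all of these next.

```bash
cat > h.py <<'E'
import cv2,numpy as np,pickle
from bench import ctrl
def grab(n): return ctrl.camera(n)
def ray(c,uv):
    p=cv2.undistortPoints(np.array(uv,float).reshape(-1,1,2),c["K"],c["distortion"])[:,0]
    d=np.c_[p,np.ones(len(p))]@c["pose"][:3,:3].T
    return c["pose"][:3,3],d
def plane(c,uv,z):
    o,d=ray(c,uv); return o+d*((z-o[2])/d[:,2])[:,None]
def cloud(c):
    H,W=c["range_z"].shape; v,u=np.mgrid[:H,:W]
    o,d=ray(c,np.c_[u.ravel(),v.ravel()])
    return (o+d*c["range_z"].reshape(-1,1)).reshape(H,W,3)
def tri(a,ua,b,ub):
    o1,d1=ray(a,ua);o2,d2=ray(b,ub);d1=d1[0]/np.linalg.norm(d1[0]);d2=d2[0]/np.linalg.norm(d2[0])
    t=np.linalg.lstsq(np.c_[d1,-d2],o2-o1,rcond=None)[0]
    p,q=o1+t[0]*d1,o2+t[1]*d2
    return (p+q)/2,np.linalg.norm(p-q)
def hsv(c): return cv2.cvtColor(c["color"],cv2.COLOR_RGB2HSV)
def blobs(m,amin=15):
    n,l,s,ce=cv2.connectedComponentsWithStats(m.astype(np.uint8))
    return [(l==i,ce[i],s[i,4]) for i in range(1,n) if s[i,4]>=amin]
RNG=dict(red=((0,200,120),(5,255,255)),red2=((175,200,120),(180,255,255)),yellow=((18,150,100),(32,255,255)),blue=((100,140,40),(118,255,255)),green=((65,100,30),(90,255,200)),orange=((7,200,100),(16,255,255)))
def mask(c,k): return cv2.inRange(hsv(c),*[np.array(x) for x in RNG[k]])>0
def rect(P): return cv2.minAreaRect(P[:,:2].astype(np.float32)*1000)
E
python3 - <<'E'
from h import *
np.set_printoptions(precision=4,suppress=True)
t,s=[pickle.load(open(f"/tmp/{n}0.pkl","rb")) for n in("top","scene")]
for n,c in(("top",t),("scene",s)):
    P=cloud(c); print(n,"bench z med",np.nanmedian(P[...,2][c["range_z"]>0]))
    for k in RNG:
        for m,ce,a in blobs(mask(c,k)):
            q=P[m&(c["range_z"]>0)]
            if len(q): print(n,k,ce.round(1),ce.round(1)*1.5625,a,np.median(q,0),"zmax %.3f"%np.percentile(q[:,2],98), "zmin %.3f"%np.percentile(q[:,2],2))
P=cloud(t); px=lambda u,v:(int(u/1.5625),int(v/1.5625))
# trays: cluster points 40..56 mm high near the centres
for name,(u,v) in dict(small=(350,297),left=(247,465),right=(600,485)).items():
    u,v=px(u,v); c0=P[v,u]
    sel=(np.linalg.norm(P[...,:2]-c0[:2],axis=2)<.16)&(P[...,2]>.035)
    sat=hsv(t)[...,1]<70
    q=P[sel&sat]
    for mm,ce,a in blobs(sel&sat,60):
        q=P[mm]; print(name,ce,a,rect(q),"ztop %.3f"%np.percentile(q[:,2],95))
# saddles bosses etc
E
```

```text
top bench z med 7.335930760365983e-05
top red [228.1  93.4] [356.4062 145.9375] 49 [0.7665 0.133  0.1194] zmax 0.123 zmin 0.116
top red [210.6 104.4] [329.0625 163.125 ] 65 [0.6924 0.1658 0.1975] zmax 0.200 zmin 0.193
top red [366.6 156.8] [572.8125 245.    ] 32 [ 0.6164 -0.279   0.0924] zmax 0.097 zmin 0.088
top yellow [393.5 176.4] [614.8438 275.625 ] 37 [ 0.5683 -0.3598  0.0805] zmax 0.085 zmin 0.075
top yellow [420.  219.4] [656.25   342.8125] 39 [ 0.4519 -0.4335  0.0811] zmax 0.086 zmin -0.001
top yellow [372.1 225.3] [581.4062 352.0312] 44 [ 0.4229 -0.3024  0.081 ] zmax 0.085 zmin 0.072
top blue [ 68.4 118.8] [106.875 185.625] 402 [0.6889 0.6374 0.0054] zmax 0.010 zmin 0.000
top blue [300.  114.9] [468.75   179.5312] 415 [ 0.7265 -0.0802  0.0993] zmax 0.103 zmin 0.095
top blue [300.8 138.5] [470.     216.4062] 1536 [ 0.6529 -0.0862  0.099 ] zmax 0.103 zmin 0.071
top green [128.8 119.1] [201.25   186.0938] 44 [0.6412 0.385  0.1747] zmax 0.179 zmin 0.168
top green [189.3 128.1] [295.7812 200.1562] 48 [0.6301 0.2202 0.1747] zmax 0.178 zmin 0.128
top green [203.8 141.7] [318.4375 2
[... 2131 characters left out ...]
4 127.9565] 69 ((636.4660034179688, 203.16383361816406), (21.43885040283203, 27.727632522583008), 8.439044952392578) ztop 0.175
small [223.2586 190.7256] 379 ((481.62225341796875, 122.71145629882812), (119.8449935913086, 165.3831329345703), 86.43577575683594) ztop 0.095
left [152.8219 248.5068] 73 ((301.7288818359375, 281.9476623535156), (37.50425720214844, 16.219179153442383), 9.467796325683594) ztop 0.137
left [152.2112 300.6898] 1122 ((179.86692810058594, 275.1244201660156), (186.78895568847656, 174.00021362304688), 5.341545104980469) ztop 0.073
right [388.4497 313.7478] 1352 ((186.0394744873047, -328.94415283203125), (170.8336181640625, 233.02963256835938), 30.777301788330078) ztop 0.104
```

```bash
python3 - <<'E'
from h import *
np.set_printoptions(precision=4,suppress=True)
t,s=[pickle.load(open(f"/tmp/{n}0.pkl","rb")) for n in("top","scene")]
A,B=cloud(t),cloud(s); hs=[hsv(t),hsv(s)]
def near(c,r,z0,z1,m=None):
    o=[]
    for P,h in zip((A,B),hs):
        k=(np.linalg.norm(P[...,:2]-c,axis=2)<r)&(P[...,2]>z0)&(P[...,2]<z1)
        if m: k&=m(h)
        o.append(P[k])
    return o
def rp(n,Q):
    for l,q in zip(("top","scn","all"),Q+[np.vstack(Q)]):
        if len(q)>4: r=rect(q); print(n,l,len(q),np.round(r[0],1),np.round(r[1],1),round(r[2],1),"z",np.percentile(q[:,2],[5,50,95]))
grey=lambda h:(h[...,1]<70)
rp("tray rim",near((.5,.115),.12,.043,.055,grey))
rp("tray fin",near((.41,.14),.05,.085,.105))
# triangulated fin-top check done by both clouds
cop=lambda h:(h[...,0]<16)&(h[...,1]>110)&(h[...,2]>60)
for i,c in enumerate([(.5697,-.358),(.452,-.4327),(.425,-.3005)]):
    rp(f"S{i} boss",near(c,.03,.074,.09)); rp(f"S{i} copper",near(c,.075,.004,.075,cop)); rp(f"S{i} arch",near(c,.05,.045,.062,cop))
rp("rail",near((.68,-.083),.125,.168,.178,lambda h:h[...,1]<80)); rp("railhi",near((.68,-.083),.13,.172,.195,lambda h:h[...,1]<80))
rp("roof",near((.68,-.083),.16,.094,.105,lambda h:(h[...,0]>98)&(h[...,0]<120)&(h[...,1]>120)))
rp("fan",near((.76,-.083),.12,.132,.146)); rp("knob",near((.694,.166),.04,.18,.21,lambda h:((h[...,0]<6)|(h[...,0]>174))&(h[...,1]>180)))
org=lambda h:(h[...,0]>5)&(h[...,0]<18)&(h[...,1]>170)
for q in near((.64,.3),.1,.199,.212,org):
    M=np.c_[2*q[:,:2],np.ones(len(q))];x=np.linalg.lstsq(M,(q[:,:2]**2).sum(1),rcond=None)[0];print("bowl rim",len(q),x[:2],"r",np.sqrt(x[2]+x[0]**2+x[1]**2))
rp("lever",near((.618,-.279),.03,.07,.11,lambda h:((h[...,0]<6)|(h[...,0]>174))&(h[...,1]>180)))
rp("bottle",near((.74,.13),.06,.05,.13,lambda h:h[...,2]<70)); rp("stub",near((.67,-.36),.07,.05,.11))
rp("grn post",near((.64,.3),.15,.15,.18,lambda h:(h[...,0]>60)&(h[...,0]<95)&(h[...,1]>90)))
rp("xbar+feet",near((.65,.3),.15,.005,.04,lambda h:(h[...,0]>60)&(h[...,0]<95)&(h[...,1]>90)))
# triangulate red things
def rc(c,p): 
    b=[x for x in blobs(mask(c,"red")) ]; return min(b,key=lambda x:np.hypot(*(x[1]-p)))[1]
print("knob tri",tri(t,[rc(t,(210.6,104.4))],s,[rc(s,(284,252))]),"lever",tri(t,[rc(t,(366,156))],s,[rc(s,(153,208))]))
for a,b in(((393.5,176.4),(140.8,194.)),((420,219.4),(140.7,163.2)),((372.1,225.3),(179.1,169.1))): print("boss tri",tri(t,[a],s,[b]))
img=cv2.cvtColor(t["color"],cv2.COLOR_RGB2BGR)[60:240,180:440];cv2.imwrite("pics/crop1.png",cv2.resize(img,(780,540),interpolation=cv2.INTER_CUBIC))
E
```

```text
tray rim top 256 [498.8 121.7] [119.8 131.1] 86.5 z [0.0445 0.0492 0.0524]
tray rim scn 287 [488.7 122.6] [121.4 153.7] 87.1 z [0.044  0.0488 0.0525]
tray rim all 543 [488.6 122.6] [121.5 153.7] 87.0 z [0.0442 0.049  0.0525]
tray fin top 59 [415.5 126.4] [12.1 34.7] 89.1 z [0.0903 0.0944 0.0976]
tray fin scn 46 [417.6 128.1] [13.3 40.6] 82.2 z [0.0869 0.0933 0.0973]
tray fin all 105 [417.4 127.2] [13.5 40.8] 87.0 z [0.0878 0.0941 0.0976]
S0 boss top 44 [ 567.9 -360.2] [17.5 18.6] 74.7 z [0.0775 0.0806 0.0839]
S0 boss scn 35 [ 570.  -360.5] [23.  17.2] 60.5 z [0.0752 0.0805 0.0839]
S0 boss all 79 [ 568.5 -360.3] [22.9 19.7] 63.8 z [0.076  0.0805 0.0839]
S0 copper top 325 [ 567.5 -360.6] [40.7 94.9] 63.9 z [0.0047 0.0445 0.0585]
S0 copper scn 261 [ 573.9 -353.7] [66.5 94.1] 58.9 z [0.0053 0.0438 0.0577]
S0 copper all 586 [ 573.3 -353.3] [66.5 95.7] 58.9 z [0.0048 0.044  0.0583]
S0 arch top 160 [ 566.5 -359.7] [41.1 51.7] 66.0 z [0.0457 0.054  0.0595]
S0 arch scn 116 [ 568.3 -362.1] [48.3 51.8] 62.5 z [0.0459 0.0525 0.0585]
S0 arch all 276 [ 566.7 -361.3] [48.3 55.3] 62.5 z [0.0457 0.05
[... 3295 characters left out ...]
n post all 241 [638.7 302.4] [177.4  35.6] 87.3 z [0.1537 0.1739 0.1779]
xbar+feet top 323 [657.2 300.8] [214.6  96.4] 86.9 z [0.006  0.0105 0.0339]
xbar+feet scn 1040 [660.9 301.9] [214.6  98.1] 86.7 z [0.0074 0.0196 0.0376]
xbar+feet all 1363 [659.  301.2] [215.7 100.7] 87.1 z [0.0069 0.015  0.037 ]
knob tri (array([0.6937, 0.1667, 0.1947]), np.float64(9.86111507939644e-05)) lever (array([ 0.6182, -0.28  ,  0.0885]), np.float64(0.00042958457447118644))
boss tri (array([ 0.5695, -0.36  ,  0.0744]), np.float64(0.0031428622513725167))
boss tri (array([ 0.4509, -0.4334,  0.0779]), np.float64(0.002348267195355013))
boss tri (array([ 0.4235, -0.3034,  0.073 ]), np.float64(0.0020206497046484054))
```

View pics/crop1.png

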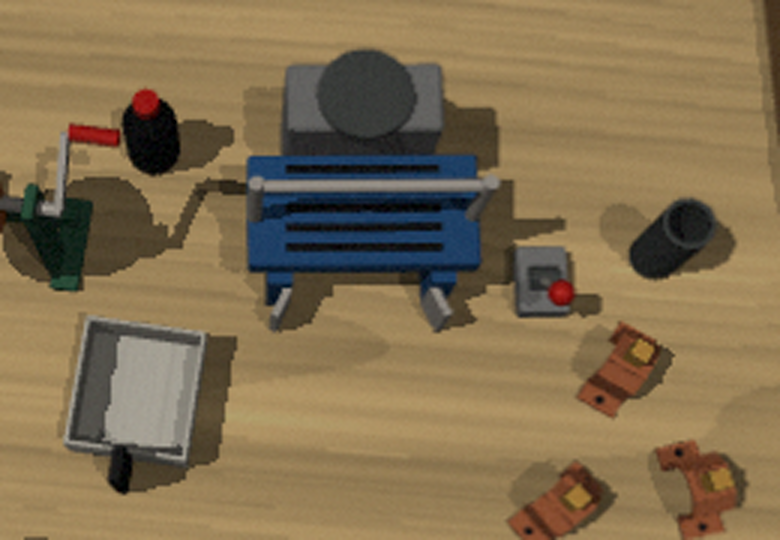

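The tray at (350,297) in the top view has a 120 x 131 mm rim, so it is the one meant. The other two have sides over 170 mm. The crop confirms it, with its fin at crop (120,470). Next is a planning helper that only prints shares, plus a check of the spanner.

```bash
cat >> h.py <<'E'
TUM=(.638,.3025,-2.8); HOOD=(.6544,-.0868,4.7)
def fr(F,x,y):
    a=np.radians(F[2]);return F[0]+x*np.cos(a)-y*np.sin(a),F[1]+x*np.sin(a)+y*np.cos(a)
def head(q):
    from scipy.spatial.transform import Rotation as R
    y=R.from_quat(np.r_[q[1:],q[0]]).as_matrix()[:,1];return np.degrees(np.arctan2(y[1],y[0]))
def plan(*calls):
    """calls: list of waypoint lists [(x,y,z,heading of tool y deg)]; prints rows (shares) per call"""
    o=ctrl.get_obs();p=np.array(o["eef_pos"]);h=head(o["eef_rot"]);print("at",p.round(4),round(h,1),"q6 %.2f"%o["q"][5])
    for c in calls:
        if isinstance(c,tuple):c=[c]
        a=np.radians(h);X=np.array([-np.sin(a),np.cos(a),0]);Y=np.array([np.cos(a),np.sin(a),0]);l=p;lh=h
        for w in c:
            d=np.array(w[:3])-p;dh=(w[3]-h+90)%180-90
            n=max(np.linalg.norm(np.array(w[:3])-l)/.0625,abs(h+dh-lh)/10.7)
            print("  [%.3f,%.3f,%.3f,%.3f] rows>=%.1f"%(d@X/.2,d@Y/.2,-d[2]/.2,-np.radians(dh)/1.5,n),end="");l=np.array(w[:3]);lh=h+dh
        print();p=l;h=lh
E
python3 - <<'E'
from h import *
t=pickle.load(open("/tmp/top0.pkl","rb"));A=cloud(t);H=hsv(t)
k=(A[...,0]>.36)&(A[...,0]<.6)&(A[...,1]>.33)&(A[...,1]<.58)&(A[...,2]<.02)&(H[...,1]<60)&(H[...,2]>100)
for m,ce,a in blobs(k,30): print("spanner",ce,a,np.round(cv2.boxPoints(rect(A[m]))))
f=fr((.4988,.1217,-3.5),-.087,0);print(f)
plan((.28,.40,.22,80),(.38,.25,.22,86),(*f,.13,86.5),(*f,.070,86.5))
E
```

```text
spanner [106.31321839 212.71551724] 348 [[354. 390.]
 [387. 377.]
 [453. 542.]
 [420. 556.]]
(np.float64(0.4119622725372976), np.float64(0.12701122293953254))
at [0.1391 0.5574 0.2069] 76.0 q6 -0.21
  [-0.874,-0.593,-0.065,-0.047] rows>=3.4
  [-0.623,-0.652,-0.000,-0.070] rows>=2.9
  [-0.202,-0.602,0.450,-0.006] rows>=2.5
  [0.000,0.000,0.300,-0.000] rows>=1.0
```

```bash
python3 -m handwheel '[[[-0.437,-0.3,-0.065,-0.02],[-0.874,-0.593,-0.065,-0.047],[-0.874,-0.593,-0.065,-0.047],[-0.874,-0.593,-0.065,-0.047]]]' 60
python3 -m handwheel '[[[-0.623,-0.652,0,-0.07],[-0.623,-0.652,0,-0.07],[-0.623,-0.652,0,-0.07],[-0.623,-0.652,0,-0.07],[-0.623,-0.652,0,-0.07]]]'
python3 -m handwheel '[[[-0.202,-0.602,0.2,-0.006],[-0.202,-0.602,0.4,-0.006],[-0.202,-0.602,0.4,-0.006],[-0.202,-0.602,0.4,-0.006],[-0.202,-0.602,0.4,-0.006]]]'
python3 - <<'E'
from h import *
f=fr((.4988,.1217,-3.5),-.087,0);plan((*f,.072,86.5))
a,b=grab("top"),grab("scene")
for c in(a,b):
    P=cloud(c);k=(np.linalg.norm(P[...,:2]-(.5,.1217),axis=2)<.09)&(P[...,2]>.043)&(P[...,2]<.055)&(hsv(c)[...,1]<70);print(rect(P[k]))
E
```

```text
time_s: 0.6
eef_pos: [0.2818, 0.3981, 0.2206]
eef_rot: [0.0, 0.088, 0.996, -0.0]
wrist_force: [0.2, 0.0, 0.2]
opening: 0.704
grasp_force: 0.0
time_s: 1.23
eef_pos: [0.3799, 0.2505, 0.2205]
eef_rot: [-0.0, 0.035, 0.999, 0.0]
wrist_force: [-0.3, -0.1, -0.5]
opening: 0.699
grasp_force: 0.0
time_s: 1.85
eef_pos: [0.4123, 0.1289, 0.1414]
eef_rot: [0.0, 0.029, 1.0, 0.0]
wrist_force: [-0.1, 0.1, 0.5]
opening: 0.704
grasp_force: 0.0
at [0.4123 0.1289 0.1414] 86.6 q6 -1.49
  [0.001,-0.010,0.347,0.002] rows>=1.1
((496.0875244140625, 85.0479507446289), (48.30425262451172, 130.21994018554688), 87.2642822265625)
((489.8357849121094, 122.1482162475586), (122.29005432128906, 152.73777770996094), 86.6272201538086)
```

```bash
python3 -m handwheel '[[[0,-0.01,0.2,0],[0,-0.01,0.347,0],[0,-0.01,0.347,0]]]'
python3 -m handwheel '[[[0,0,0,0],[0,0,0,0],[0,0,0,0],[0,0,0,0],[0,0,0,0],[0,0,0,0]]]' 0
python3 - <<'E'
from h import *
o=ctrl.get_obs();p=o["eef_pos"];print(p)
g=lambda x,y:fr((x,y,-2.8),-.087,0)
plan((*g(.527,.21),p[2],87),(*g(.527,.304),p[2],87.2),(*g(.603,.304),p[2],87.2))
E
```

```text
time_s: 2.33
eef_pos: [0.4104, 0.1263, 0.0703]
eef_rot: [-0.002, 0.029, 1.0, -0.0]
wrist_force: [-1.0, 0.6, 0.3]
opening: 0.702
grasp_force: 0.0
time_s: 3.08
eef_pos: [0.4122, 0.1255, 0.0716]
eef_rot: [0.0, 0.03, 1.0, -0.0]
wrist_force: [0.6, -0.2, 1.3]
opening: -0.001
grasp_force: 1.1
[0.41223152 0.12546718 0.071553  ]
at [0.4122 0.1255 0.0716] 86.5 q6 -1.49
  [-0.112,0.452,-0.000,-0.005] rows>=1.5
  [0.025,0.469,-0.000,-0.002] rows>=1.5
  [-0.380,0.019,-0.000,-0.000] rows>=1.2
```

The fingers closed on nothing. I'll look again.

```bash
python3 - <<'E'
from h import *
s=grab("scene");t=grab("top")
cv2.imwrite("pics/a1.png",np.hstack([cv2.resize(c["color"][r:r+200,q:q+200,::-1],(400,400),interpolation=cv2.INTER_CUBIC) for c,r,q in((s,150,200),(t,100,120))]))
E
```

```text
(no output)
```

View pics/a1.png

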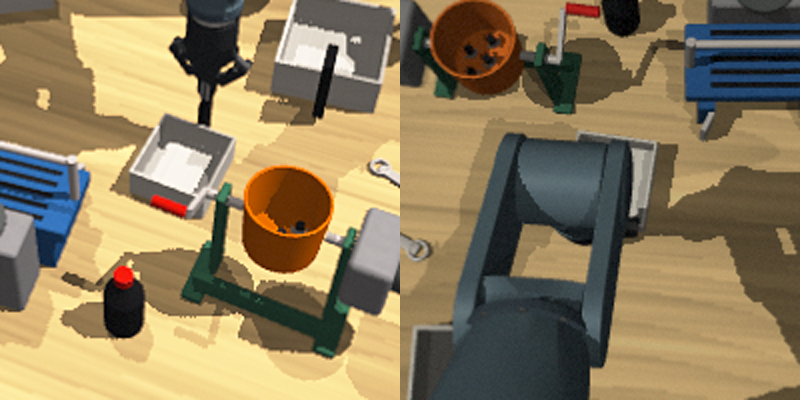

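```bash
python3 - <<'E'
from h import *
s=grab("scene")
cv2.imwrite("pics/a2.png",cv2.resize(s["color"][165:265,260:380,::-1],(720,600),interpolation=cv2.INTER_CUBIC))
P=cloud(s);o=ctrl.get_obs();print(o["opening"],o["grasp_force"])
k=(np.linalg.norm(P[...,:2]-(.42,.126),axis=2)<.07)&(P[...,2]>.05)&(hsv(s)[...,2]<60)
q=P[k]
for z in np.arange(.05,.2,.01):
    m=q[abs(q[:,2]-z)<.005]
    if len(m):print("%.2f"%z,len(m),m[:,:2].min(0).round(3),m[:,:2].max(0).round(3))
E
```

```text
-0.002191097762438467 1.5273899026215076
0.05 4 [0.412 0.123] [0.43  0.133]
0.06 13 [0.412 0.121] [0.433 0.134]
0.07 11 [0.419 0.124] [0.435 0.134]
0.08 11 [0.408 0.12 ] [0.435 0.134]
0.09 21 [0.412 0.122] [0.436 0.133]
0.10 9 [0.418 0.124] [0.435 0.132]
0.11 9 [0.419 0.115] [0.425 0.135]
0.12 12 [0.415 0.113] [0.425 0.139]
0.13 13 [0.416 0.117] [0.425 0.14 ]
0.14 23 [0.402 0.106] [0.429 0.142]
0.15 67 [0.399 0.091] [0.428 0.158]
0.16 52 [0.402 0.081] [0.431 0.169]
0.17 62 [0.402 0.075] [0.435 0.175]
0.18 65 [0.399 0.066] [0.432 0.183]
0.19 89 [0.398 0.068] [0.433 0.183]
0.20 70 [0.41  0.079] [0.436 0.169]
```

View pics/a2.png

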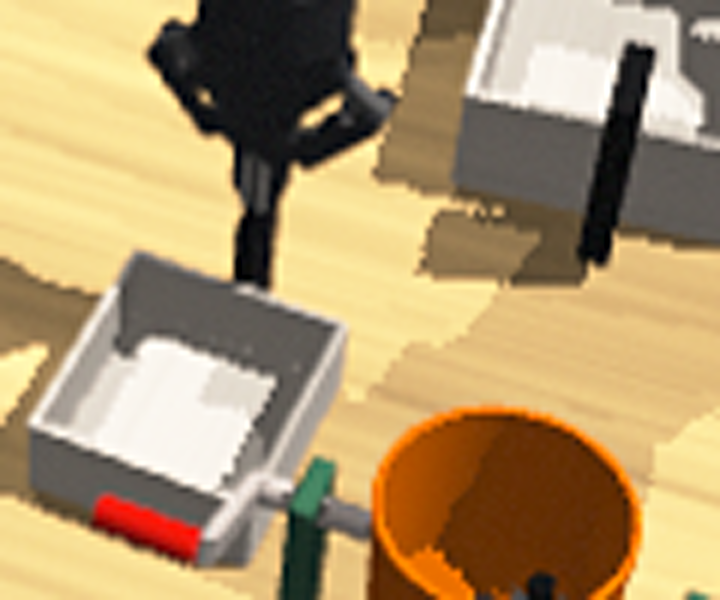

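```bash
python3 - <<'E'
from h import *
s=grab("scene");o=ctrl.get_obs()
T=np.linalg.inv(s["pose"])
for n,p in dict(fintopfront=(.434,.1265,.095),tip=(.423,.1255,.0636),pad30=(.423,.1255,.0936),tcp65=(.423,.1255,.137)).items():
    u=cv2.projectPoints(np.array([p]),cv2.Rodrigues(T[:3,:3])[0],T[:3,3],s["K"],s["distortion"])[0].ravel();print(n,u,(u-(260,165))*6)
E
python3 -m handwheel '[[[0,0,0,0],[0,0,0,0],[0,0,0,0],[0,0,0,0]]]' 40
python3 -m handwheel '[[[0,0,0,0],[0,0,0,0],[0,0,0,0],[0,0,0,0],[0,0,0,0],[0,0,0,0],[0,0,0,0]]]' 4
```

```text
fintopfront [300.62709409 202.90904196] [243.76256455 227.45425175]
tip [300.90516733 207.1282083 ] [245.43100401 252.76924979]
pad30 [301.46866701 200.63632905] [248.81200208 213.81797429]
tcp65 [302.31734055 190.88432603] [253.90404328 155.30595621]
time_s: 3.78
eef_pos: [0.412, 0.1255, 0.0712]
eef_rot: [-0.0, 0.03, 1.0, -0.0]
wrist_force: [-0.1, -0.1, -0.1]
opening: 0.469
grasp_force: 0.0
time_s: 4.65
eef_pos: [0.4125, 0.1256, 0.0717]
eef_rot: [0.0, 0.03, 1.0, 0.0]
wrist_force: [-0.3, 0.5, 5.8]
opening: 0.044
grasp_force: 2.7
```

```bash
python3 -m handwheel '[[[0,0,-0.25,0],[0,0,-0.5,0],[-0,0,-0.5,0],[0,0,-0.5,0]]]' 50
python3 - <<'E'
from h import *
s=grab("scene")
cv2.imwrite("pics/a3.png",cv2.resize(s["color"][150:270,260:380,::-1],(600,600),interpolation=cv2.INTER_CUBIC))
P=cloud(s);q=P[(np.linalg.norm(P[...,:2]-(.43,.126),axis=2)<.07)&(P[...,2]>.02)&(hsv(s)[...,2]<70)]
for z in np.arange(.03,.2,.01):
    m=q[abs(q[:,2]-z)<.005]
    if len(m):print("%.2f"%z,len(m),m[:,:2].min(0).round(3),m[:,:2].max(0).round(3))
k=(np.linalg.norm(P[...,:2]-(.5,.1217),axis=2)<.1)&(P[...,2]>.043)&(P[...,2]<.055)&(hsv(s)[...,1]<70)&(hsv(s)[...,2]>90);print(rect(P[k]))
E
```

```text
time_s: 5.15
eef_pos: [0.4115, 0.1254, 0.1706]
eef_rot: [-0.001, 0.03, 1.0, -0.0]
wrist_force: [-0.7, 0.4, -1.0]
opening: 0.587
grasp_force: 0.0
0.03 1 [0.413 0.131] [0.413 0.131]
0.04 2 [0.414 0.131] [0.415 0.131]
0.05 5 [0.415 0.123] [0.432 0.131]
0.06 15 [0.408 0.118] [0.434 0.131]
0.07 10 [0.41 0.12] [0.433 0.131]
0.08 11 [0.413 0.122] [0.436 0.131]
0.09 20 [0.404 0.12 ] [0.432 0.132]
0.10 19 [0.4  0.12] [0.435 0.132]
((497.0201110839844, 121.1125717163086), (121.05489349365234, 135.02122497558594), 87.61050415039062)
```

View pics/a3.png

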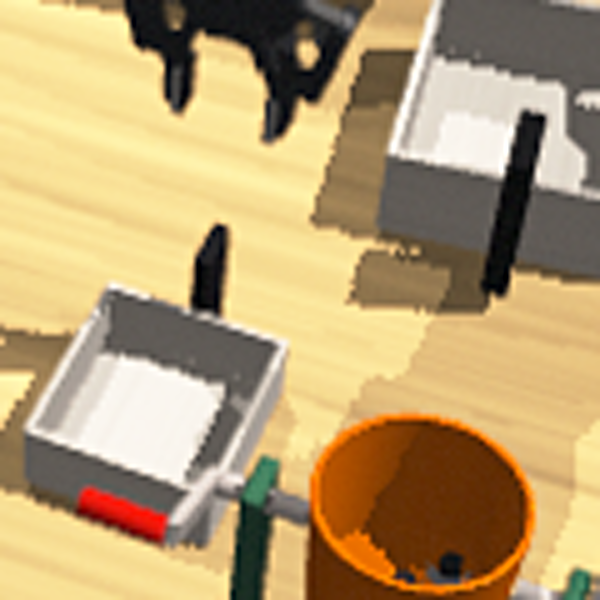

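```bash
python3 - <<'E'
from h import *
s=grab("scene");P=cloud(s)
q=P[150:182,280:325].reshape(-1,3);hv=hsv(s)[150:182,280:325].reshape(-1,3)
q=q[(hv[:,2]<60)&(q[:,2]>.1)&(np.linalg.norm(q[:,:2]-(.41,.125),axis=1)<.08)]
for z in np.arange(.13,.27,.01):
    m=q[abs(q[:,2]-z)<.005]
    for side in(m[m[:,1]<.126],m[m[:,1]>=.126]):
        if len(side):print("%.2f"%z,len(side),side[:,:2].min(0).round(3),side[:,:2].max(0).round(3))
E
```

```text
0.21 9 [0.411 0.089] [0.423 0.102]
0.21 6 [0.416 0.153] [0.423 0.161]
0.22 9 [0.412 0.089] [0.426 0.102]
0.22 9 [0.417 0.152] [0.423 0.163]
0.23 10 [0.406 0.09 ] [0.422 0.102]
0.23 7 [0.419 0.157] [0.421 0.165]
0.24 15 [0.412 0.082] [0.424 0.103]
0.24 12 [0.407 0.154] [0.427 0.168]
0.25 44 [0.398 0.072] [0.425 0.102]
0.25 43 [0.404 0.149] [0.431 0.18 ]
0.26 23 [0.399 0.068] [0.428 0.103]
0.26 25 [0.4   0.144] [0.431 0.182]
0.27 30 [0.406 0.064] [0.429 0.121]
0.27 33 [0.404 0.126] [0.431 0.181]
```

The cloud puts the fingertips at z≈0.205 while the reported TCP is 0.171. So the real tips stand about 27 mm above the reported TCP when shut, not 8 mm below, and I'll command heights about 35 mm lower.

```bash
python3 -m handwheel '[[[0,0,0.3,0],[0,0.005,0.6,0],[0,0.005,0.65,0],[0,0.005,0.65,0]]]' 50
python3 -m handwheel '[[[0,0,0,0],[0,0,0,0],[0,0,0,0],[0,0,0,0],[0,0,0,0],[0,0,0,0]]]' 0
python3 - <<'E'
from h import *
o=ctrl.get_obs();p=o["eef_pos"]
g=lambda x,y:fr((x,y,-2.8),-.087,0)
plan((*g(.527,.21),p[2],87),(*g(.527,.304),p[2],87.2),(*g(.6075,.304),p[2],87.2))
E
```

```text
time_s: 5.75
eef_pos: [0.4118, 0.1265, 0.0413]
eef_rot: [-0.001, 0.03, 1.0, -0.0]
wrist_force: [0.3, 0.4, -0.5]
opening: 0.585
grasp_force: 0.0
time_s: 6.5
eef_pos: [0.4139, 0.1265, 0.0434]
eef_rot: [0.002, 0.03, 1.0, 0.0]
wrist_force: [-1.5, -1.3, 7.0]
opening: 0.127
grasp_force: 59.4
at [0.4139 0.1265 0.0434] 86.5 q6 -1.49
  [-0.104,0.446,-0.000,-0.005] rows>=1.5
  [0.025,0.469,-0.000,-0.002] rows>=1.5
  [-0.402,0.020,-0.000,-0.000] rows>=1.3
```

Gripped: opening about 11 mm, force 59 N. Now I'll slide the tray.

```bash
python3 -m handwheel '[[[-0.05,0.15,0,0],[-0.08,0.3,0,-0.005],[-0.104,0.446,0,-0.005],[-0.104,0.446,0,-0.005]]]'
python3 -m handwheel '[[[0.01,0.15,0,0],[0.02,0.3,0,0],[0.025,0.469,0,0],[0.025,0.469,0,-0.002],[0.025,0.469,0,-0.002]]]'
python3 -m handwheel '[[[-0.1,0.005,0,0],[-0.2,0.01,0,0],[-0.3,0.015,0,0],[-0.39,0.02,0,0],[-0.39,0.02,0,0],[-0.39,0.02,0,0]]]'
python3 - <<'E'
from h import *
for n in("top","scene"):
    c=grab(n);P=cloud(c);k=(abs(P[...,0]-.6)<.1)&(abs(P[...,1]-.305)<.075)&(P[...,2]>.043)&(P[...,2]<.056)&(hsv(c)[...,1]<70)&(hsv(c)[...,2]>90);print(k.sum(),rect(P[k]) if k.sum()>5 else 0)
cv2.imwrite("pics/a4.png",cv2.resize(c["color"][140:340,260:480,::-1],(770,600),interpolation=cv2.INTER_CUBIC))
E
```

```text
time_s: 7.0
eef_pos: [0.4405, 0.2166, 0.0434]
eef_rot: [0.002, 0.025, 1.0, 0.001]
wrist_force: [0.8, 4.6, 5.0]
opening: 0.127
grasp_force: 59.9
time_s: 7.62
eef_pos: [0.4399, 0.3095, 0.0434]
eef_rot: [0.002, 0.024, 1.0, 0.001]
wrist_force: [0.1, 5.0, 5.3]
opening: 0.128
grasp_force: 60.3
time_s: 8.38
eef_pos: [0.5188, 0.3078, 0.0433]
eef_rot: [0.002, 0.025, 1.0, 0.0]
wrist_force: [3.7, -0.6, 5.0]
opening: 0.13
grasp_force: 60.2
34 ((585.1959838867188, 246.6531219482422), (9.611102104187012, 98.05172729492188), 81.77424621582031)
203 ((603.2570190429688, 303.0178527832031), (119.80741882324219, 133.9814453125), 87.28166961669922)
```

View pics/a4.png

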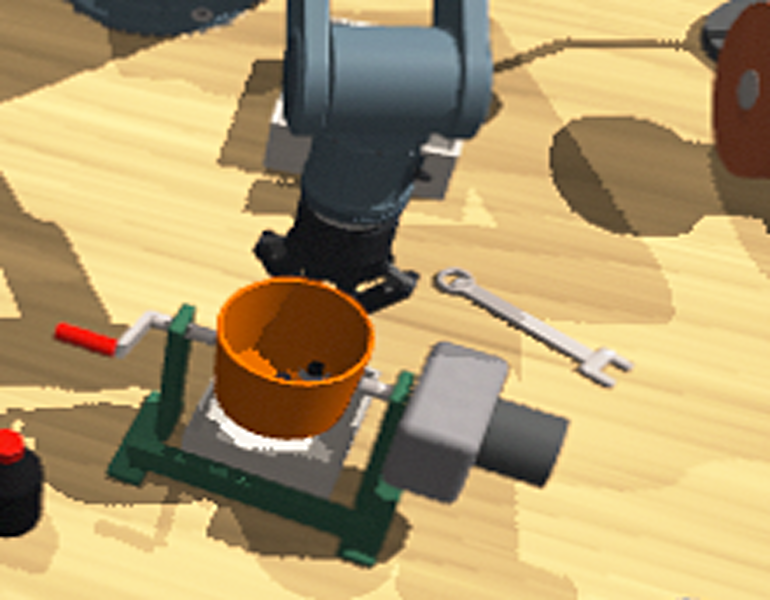

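```bash
python3 -m handwheel '[[[-0.025,0,0,0],[-0.025,0,0,0],[-0.025,0,0,0]]]'
python3 -m handwheel '[[[0,0,0,0],[0,0,0,0],[0,0,0,0],[0.1,0,-0.1,0],[0.15,0,-0.4,0],[0.15,0,-0.7,0],[0.15,0,-1,0],[0.15,0,-1,0],[0.15,0,-1,0]]]' 50
python3 - <<'E'
from h import *
k=lambda q,dy=-.138:fr(TUM,.07*np.sin(1.13-q),dy)
plan((.49,.22,.245,45),(*k(0),.245,-2),(*k(0),.147,-2.8))
E
```

```text
time_s: 8.85
eef_pos: [0.5206, 0.3078, 0.0434]
eef_rot: [-0.0, 0.025, 1.0, -0.0]
wrist_force: [-7.9, -1.4, 14.9]
opening: 0.128
grasp_force: 61.7
time_s: 9.98
eef_pos: [0.4911, 0.3094, 0.2408]
eef_rot: [-0.0, 0.025, 1.0, -0.0]
wrist_force: [-0.2, -0.5, -0.6]
opening: 0.586
grasp_force: 0.0
at [0.4911 0.3094 0.2408] 87.1 q6 -1.16
  [-0.017,-0.447,-0.021,0.490] rows>=3.9
  [-0.930,0.516,-0.000,0.547] rows>=4.4
  [0.000,0.000,0.490,0.009] rows>=1.6
```

```bash
python3 -m handwheel '[[[-0.017,-0.447,-0.02,0.49],[-0.017,-0.447,-0.02,0.49],[-0.017,-0.447,-0.02,0.49],[-0.017,-0.447,-0.02,0.49],[-0.017,-0.447,-0.02,0.49],[-0.017,-0.447,-0.02,0.49]]]'
python3 -m handwheel '[[[-0.4,0.2,0,0.25],[-0.93,0.516,0,0.547],[-0.93,0.516,0,0.547],[-0.93,0.516,0,0.547],[-0.93,0.516,0,0.547],[-0.93,0.516,0,0.547],[-0.93,0.516,0,0.547],[-0.93,0.516,0,0.547]]]'
python3 - <<'E'
from h import *
k=lambda q,dy=-.138:fr(TUM,.07*np.sin(1.13-q),dy)
plan((*k(0),.147,-2.8))
s=grab("scene");P=cloud(s)
m=mask(s,"red");print([(ce,np.median(P[b],0)) for b,ce,a in blobs(m)])
q=P[(np.linalg.norm(P[...,:2]-(.693,.165),axis=2)<.08)&(hsv(s)[...,2]<60)&(P[...,2]>.22)]
for z in np.arange(.22,.32,.01):
    w=q[abs(q[:,2]-z)<.005]
    for side in(w[w[:,0]<.693],w[w[:,0]>=.693]):
        if len(side):print("%.2f"%z,len(side),side[:,:2].min(0).round(3),side[:,:2].max(0).round(3))
E
```

```text
time_s: 10.72
eef_pos: [0.4897, 0.22, 0.244]
eef_rot: [-0.001, 0.381, 0.925, -0.001]
wrist_force: [-0.6, -1.3, 1.2]
opening: 0.584
grasp_force: 0.0
time_s: 11.72
eef_pos: [0.6946, 0.162, 0.2456]
eef_rot: [0.0, 0.719, 0.695, 0.0]
wrist_force: [-0.4, 0.7, 0.0]
opening: 0.586
grasp_force: 0.0
at [0.6946 0.162  0.2456] -1.9 q6 0.10
  [-0.002,-0.000,0.493,0.011] rows>=1.6
[(array([153.34042553, 208.74468085]), array([ 0.6207617 , -0.27714428,  0.09185403])), (array([284.06578947, 252.30263158]), array([0.69609839, 0.16674302, 0.19698638])), (array([261.57142857, 287.5974026 ]), array([0.76728058, 0.13436408, 0.11951124]))]
0.27 1 [0.667 0.169] [0.667 0.169]
0.28 5 [0.668 0.166] [0.671 0.172]
0.28 3 [0.728 0.16 ] [0.732 0.168]
0.29 8 [0.669 0.156] [0.671 0.172]
0.29 15 [0.729 0.155] [0.735 0.169]
0.30 6 [0.669 0.169] [0.671 0.172]
0.30 4 [0.725 0.158] [0.733 0.169]
0.31 6 [0.666 0.168] [0.671 0.174]
```

```bash
python3 -m handwheel '[[[0,0,0.25,0.011],[0,0,0.49,0.011],[0,0,0.49,0.011],[0,0,0.49,0.011]]]'
python3 -m handwheel '[[[0,0,0,0],[0,0,0,0],[0,0,0,0],[0,0,0,0],[0,0,0,0],[0,0,0,0]]]' 0
python3 - <<'E'
from h import *
o=ctrl.get_obs();p=np.array(o["eef_pos"])
k=lambda q:np.r_[fr(TUM,.07*np.sin(1.13-q),-.138),.07*np.cos(1.13-q)]
w=lambda q:(*(p+k(q)-k(0)),-2.8)
a=np.linspace(.15,1.2,8);b=np.linspace(1.35,2.39,8)
plan([w(q) for q in a],[w(q) for q in b])
E
```

```text
time_s: 12.28
eef_pos: [0.696, 0.1619, 0.1497]
eef_rot: [0.001, 0.725, 0.689, 0.001]
wrist_force: [1.1, -0.5, 0.9]
opening: 0.588
grasp_force: 0.0
time_s: 13.02
eef_pos: [0.6944, 0.1619, 0.1496]
eef_rot: [-0.0, 0.725, 0.689, -0.0]
wrist_force: [-6.9, -0.4, 6.2]
opening: 0.163
grasp_force: 58.5
at [0.6944 0.1619 0.1496] -2.9 q6 0.11
  [-0.000,-0.026,-0.046,-0.001] rows>=0.2  [-0.000,-0.058,-0.087,-0.001] rows>=0.2  [-0.000,-0.096,-0.123,-0.001] rows>=0.2  [-0.000,-0.140,-0.153,-0.001] rows>=0.2  [-0.000,-0.187,-0.176,-0.001] rows>=0.2  [-0.000,-0.237,-0.191,-0.001] rows>=0.2  [-0.001,-0.289,-0.200,-0.001] rows>=0.2  [-0.001,-0.341,-0.200,-0.001] rows>=0.2
  [0.000,-0.052,0.008,-0.000] rows>=0.2  [0.000,-0.102,0.023,-0.000] rows>=0.2  [0.000,-0.149,0.045,-0.000] rows>=0.2  [-0.000,-0.192,0.074,-0.000] rows>=0.2  [-0.000,-0.230,0.109,-0.000] rows>=0.2  [0.000,-0.263,0.149,-0.000] rows>=0.2  [0.000,-0.289,0.194,-0.000] rows>=0.2  [0.000,-0.309,0.242,-0.000] rows>=0.2
```

```bash
python3 -m handwheel '[[[0,-0.026,-0.046,0],[0,-0.058,-0.087,0],[0,-0.096,-0.123,0],[0,-0.14,-0.153,0],[0,-0.187,-0.176,0],[0,-0.237,-0.191,0],[0,-0.289,-0.2,0],[0,-0.341,-0.2,0]]]'
python3 -m handwheel '[[[0,-0.052,0.008,0],[0,-0.102,0.023,0],[0,-0.149,0.045,0],[0,-0.192,0.074,0],[0,-0.23,0.109,0],[0,-0.263,0.149,0],[0,-0.289,0.194,0],[0,-0.309,0.242,0],[0,-0.309,0.242,0],[0,-0.309,0.242,0]]]'
python3 - <<'E'
from h import *
s=grab("scene")
cv2.imwrite("pics/a5.png",cv2.resize(s["color"][160:320,260:440,::-1],(675,600),interpolation=cv2.INTER_CUBIC))
E
```

```text
time_s: 14.02
eef_pos: [0.6363, 0.1649, 0.1971]
eef_rot: [0.009, 0.725, 0.688, 0.01]
wrist_force: [15.8, -0.6, 17.0]
opening: 0.161
grasp_force: 58.3
time_s: 15.28
eef_pos: [0.5654, 0.1685, 0.1413]
eef_rot: [0.001, 0.725, 0.689, 0.001]
wrist_force: [-4.8, 0.4, 6.3]
opening: 0.167
grasp_force: 60.2
```

View pics/a5.png

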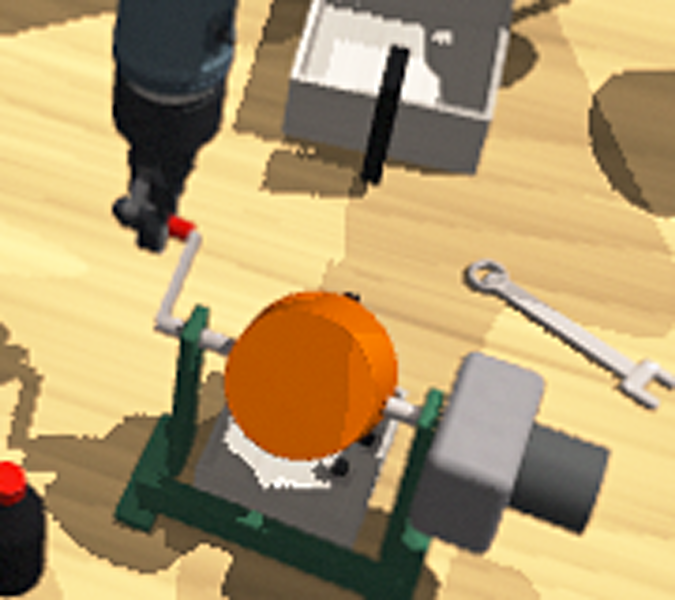

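The bowl is at its end stop and nuts are visible in the tray at (340,465) and (368,440). I'll dwell briefly, then bring it back along the same arc.

```bash
python3 -m handwheel '[[[0,0,0,0],[0,0,0,0],[0,0.026,-0.05,0],[0,-0.005,0.005,0],[0,0,0,0],[0,0,0,0],[0,0,0,0],[0,0,0,0]]]'
python3 - <<'E'
from h import *
o=ctrl.get_obs();p=np.array(o["eef_pos"])
k=lambda q:np.r_[fr(TUM,.07*np.sin(1.13-q),-.138),.07*np.cos(1.13-q)]
w=lambda q:(*(p+k(q)-k(2.38)),-2.8)
plan([w(q) for q in np.linspace(2.23,1.2,8)],[w(q) for q in np.linspace(1.05,0,8)])
E
```

```text
time_s: 16.32
eef_pos: [0.5651, 0.1685, 0.1406]
eef_rot: [0.0, 0.725, 0.689, 0.0]
wrist_force: [-5.9, 0.8, 4.6]
opening: 0.161
grasp_force: 60.3
at [0.5651 0.1685 0.1406] -2.9 q6 0.14
  [0.000,0.020,-0.048,-0.001] rows>=0.2  [0.000,0.047,-0.092,-0.001] rows>=0.2  [0.000,0.080,-0.132,-0.001] rows>=0.2  [0.000,0.118,-0.166,-0.001] rows>=0.2  [0.000,0.161,-0.195,-0.001] rows>=0.2  [0.000,0.207,-0.217,-0.001] rows>=0.2  [0.000,0.257,-0.231,-0.001] rows>=0.2  [0.001,0.308,-0.239,-0.001] rows>=0.2
  [0.000,0.052,0.000,-0.000] rows>=0.2  [0.000,0.104,0.008,-0.000] rows>=0.2  [0.000,0.154,0.024,-0.000] rows>=0.2  [0.000,0.201,0.047,-0.000] rows>=0.2  [0.000,0.245,0.077,-0.000] rows>=0.2  [0.000,0.283,0.113,-0.000] rows>=0.2  [0.000,0.315,0.154,-0.000] rows>=0.2  [0.000,0.341,0.200,-0.000] rows>=0.2
```

```bash
python3 -m handwheel '[[[0,0.02,-0.048,0],[0,0.047,-0.092,0],[0,0.08,-0.132,0],[0,0.118,-0.166,0],[0,0.161,-0.195,0],[0,0.207,-0.217,0],[0,0.257,-0.231,0],[0,0.308,-0.239,0]]]'
python3 -m handwheel '[[[0,0.052,0,0],[0,0.104,0.008,0],[0,0.154,0.024,0],[0,0.201,0.047,0],[0,0.245,0.077,0],[0,0.283,0.113,0],[0,0.315,0.154,0],[0,0.341,0.2,0],[0,0.341,0.2,0],[0,0.341,0.2,0]]]'
python3 -m handwheel '[[[0,0,0,0],[0,0,0,0],[0,0,0,0],[0,0,-0.2,0],[0,0,-0.5,0],[0,0,-0.5,0]]]' 50
python3 -m handwheel '[[[0.1,-0.3,0,-0.1],[0.2,-0.6,0,-0.2],[0.3,-0.9,0,-0.3],[0.3,-1,0,-0.4],[0.3,-1,0,-0.5],[0.3,-1,0,-0.5]]]'
python3 - <<'E'
from h import *
print(ctrl.get_obs()["eef_pos"])
L=[]
for n,r,q in(("top",75,120),("scene",180,270)):
    c=grab(n);pickle.dump(c,open(f"/tmp/{n}1.pkl","wb"));L.append(cv2.resize(c["color"][r:r+150,q:q+120,::-1],(400,500),interpolation=cv2.INTER_CUBIC))
cv2.imwrite("pics/a6.png",np.hstack(L))
E
```

```text
time_s: 17.32
eef_pos: [0.6266, 0.1654, 0.1919]
eef_rot: [0.0, 0.725, 0.689, 0.0]
wrist_force: [-14.3, -2.9, 23.8]
opening: 0.162
grasp_force: 60.6
time_s: 18.58
eef_pos: [0.6944, 0.1621, 0.149]
eef_rot: [-0.0, 0.725, 0.689, -0.0]
wrist_force: [-9.4, 0.6, 6.1]
opening: 0.165
grasp_force: 64.2
time_s: 19.32
eef_pos: [0.6984, 0.1619, 0.2548]
eef_rot: [0.004, 0.725, 0.689, 0.005]
wrist_force: [0.5, -0.7, 0.6]
opening: 0.586
grasp_force: 0.0
time_s: 20.08
eef_pos: [0.4979, 0.2319, 0.2467]
eef_rot: [0.0, 0.423, 0.906, 0.0]
wrist_force: [1.3, -0.1, -0.0]
opening: 0.587
grasp_force: 0.0
[0.4978502  0.23190425 0.24668865]
```

View pics/a6.png

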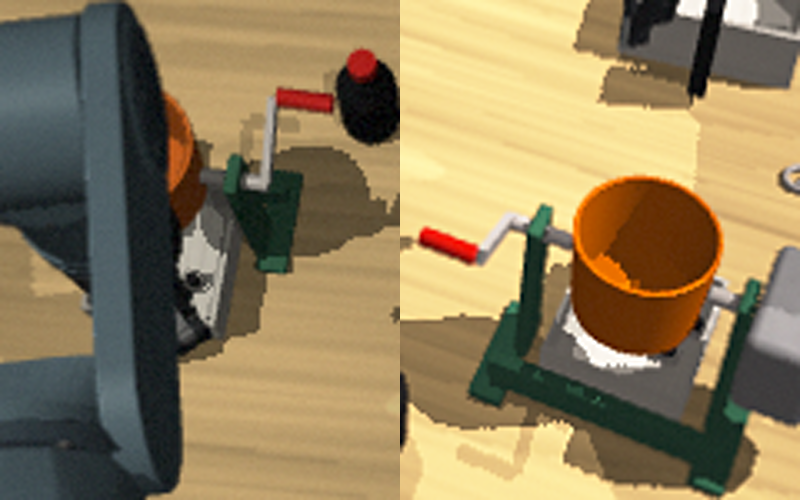

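The bowl is upright and looks empty, and the nuts are in the tray. Now I'll go back to the fin.

```bash
python3 - <<'E'
from h import *
plan((.49,.309,.2,87),(.514,.308,.1,87.1),(.516,.308,.0415,87.1))
t,s=[pickle.load(open(f"/tmp/{n}1.pkl","rb")) for n in("top","scene")]
for c in(t,s):
    P=cloud(c);h=hsv(c);k=(abs(P[...,0]-.52)<.05)&(abs(P[...,1]-.308)<.03)&(P[...,2]>.06)&(P[...,2]<.11)
    print(k.sum(),rect(P[k]) if k.sum()>4 else "")
E
```

```text
at [0.4982 0.2317 0.2465] 39.9 q6 -0.48
  [0.323,0.216,0.233,-0.549] rows>=4.4
  [-0.120,0.001,0.500,-0.001] rows>=1.6
  [-0.010,0.001,0.292,-0.000] rows>=0.9
0 
0
```

```bash
python3 -m handwheel '[[[0.323,0.216,0,-0.3],[0.323,0.216,0,-0.549],[0.323,0.216,0.1,-0.549],[0.323,0.216,0.2,-0.549],[0.323,0.216,0.2,-0.549],[0.323,0.216,0.2,-0.549]]]'
python3 - <<'E'
from h import *
plan((.514,.308,.1,87.1),(.516,.308,.0415,87.1))
for n in("top","scene"):
    c=grab(n);P=cloud(c);h=hsv(c)
    k=(abs(P[...,0]-.52)<.05)&(abs(P[...,1]-.308)<.04)&(P[...,2]>.055)&(P[...,2]<.105)
    print(n,k.sum(),rect(P[k]) if k.sum()>4 else "")
    k=(abs(P[...,0]-.6)<.11)&(abs(P[...,1]-.305)<.1)&(P[...,2]>.043)&(P[...,2]<.056)&(h[...,1]<70)&(h[...,2]>90);print(k.sum(),rect(P[k]) if k.sum()>5 else 0)
E
```

```text
time_s: 20.92
eef_pos: [0.4897, 0.3088, 0.2062]
eef_rot: [-0.0, 0.026, 1.0, -0.0]
wrist_force: [0.2, -0.0, 0.7]
opening: 0.586
grasp_force: 0.0
at [0.4897 0.3088 0.2062] 87.1 q6 -1.16
  [-0.121,0.002,0.531,-0.001] rows>=1.7
  [-0.010,0.001,0.292,-0.000] rows>=0.9
top 88 ((520.9098510742188, 306.2547302246094), (11.60835075378418, 34.4982795715332), 86.82307434082031)
74 ((586.6282958984375, 303.48291015625), (119.35414123535156, 98.070068359375), 89.7430648803711)
scene 0 
202 ((605.3432006835938, 302.9590148925781), (119.732177734375, 133.58148193359375), 87.27759552001953)
```

```bash
python3 -m handwheel '[[[-0.06,0,0.25,0],[-0.121,-0.002,0.531,0],[-0.121,-0.002,0.531,0]]]'
python3 -m handwheel '[[[-0.01,0,0.15,0],[-0.01,0,0.29,0],[-0.01,0,0.29,0]]]'
python3 -m handwheel '[[[0,0,0,0],[0,0,0,0],[0,0,0,0],[0,0,0,0],[0,0,0,0],[0,0,0,0]]]' 0
python3 - <<'E'
from h import *
o=ctrl.get_obs();p=np.array(o["eef_pos"]);f=.606-p[0]
g=lambda F,x,y:(*fr(F,x,y),p[2])
print(f)
H=lambda x,y,a:(*fr((*fr(HOOD,x,y),a),-f,0),p[2],a+90)
plan((p[0]-.1,p[1]+.003,p[2],87.1),(.40,.20,p[2],88),(.39,.05,p[2],91),H(-.17,0,4.7))
E
```

```text
time_s: 21.4
eef_pos: [0.5105, 0.3058, 0.0958]
eef_rot: [-0.005, 0.025, 1.0, -0.002]
wrist_force: [-0.8, -0.5, 0.1]
opening: 0.583
grasp_force: 0.0
time_s: 21.78
eef_pos: [0.5152, 0.3074, 0.0431]
eef_rot: [-0.001, 0.025, 1.0, -0.0]
wrist_force: [1.0, -0.2, 0.6]
opening: 0.583
grasp_force: 0.0
time_s: 22.52
eef_pos: [0.5171, 0.3081, 0.045]
eef_rot: [0.002, 0.024, 1.0, 0.001]
wrist_force: [-2.5, 0.4, 7.6]
opening: 0.134
grasp_force: 59.8
0.08891221426405549
at [0.5171 0.3081 0.045 ] 87.2 q6 -1.18
  [0.500,-0.009,-0.000,0.001] rows>=1.6
  [0.057,-0.559,-0.000,-0.010] rows>=1.8
  [0.024,-0.751,-0.000,-0.035] rows>=2.4
  [-0.018,-0.791,-0.000,-0.043] rows>=2.5
```

```bash
python3 -m handwheel '[[[0.1,0,0,0],[0.2,0,0,0],[0.3,-0.005,0,0],[0.4,-0.009,0,0],[0.5,-0.009,0,0],[0.5,-0.009,0,0]]]'
python3 -m handwheel '[[[0.01,-0.11,0,0],[0.02,-0.22,0,0],[0.03,-0.33,0,0],[0.045,-0.44,0,-0.01],[0.057,-0.559,0,-0.01],[0.057,-0.559,0,-0.01]]]'
python3 -m handwheel '[[[0.005,-0.12,0,-0.005],[0.01,-0.24,0,-0.01],[0.015,-0.36,0,-0.018],[0.02,-0.48,0,-0.025],[0.024,-0.6,0,-0.03],[0.024,-0.751,0,-0.035],[0.024,-0.751,0,-0.035]]]'
python3 - <<'E'
from h import *
o=ctrl.get_obs();p=np.array(o["eef_pos"])
L=[]
for n,r,q in(("top",75,120),("scene",150,150)):
    c=grab(n);P=cloud(c);h=hsv(c);L.append(cv2.resize(c["color"][r:r+150,q:q+200,::-1],(400,300),interpolation=cv2.INTER_CUBIC))
    k=(abs(P[...,0]-.485)<.1)&(abs(P[...,1]-.04)<.1)&(P[...,2]>.043)&(P[...,2]<.056)&(h[...,1]<70)&(h[...,2]>90);print(n,k.sum(),rect(P[k]) if k.sum()>5 else 0)
cv2.imwrite("pics/a7.png",np.hstack(L))
f=.0887
H=lambda x,y,a:(*fr((*fr(HOOD,x,y),a),-f,0),p[2],a+90)
plan(H(-.17,0,4.7),H(-.06,0,4.7),H(0.001,0,4.7))
E
```

```text
time_s: 23.28
eef_pos: [0.4165, 0.3112, 0.045]
eef_rot: [0.002, 0.024, 1.0, 0.001]
wrist_force: [-2.3, 0.1, 10.4]
opening: 0.125
grasp_force: 61.1
time_s: 24.02
eef_pos: [0.4012, 0.1982, 0.0449]
eef_rot: [0.002, 0.017, 1.0, -0.0]
wrist_force: [-1.5, -6.9, 11.1]
opening: 0.13
grasp_force: 61.4
time_s: 24.9
eef_pos: [0.3918, 0.0469, 0.0449]
eef_rot: [0.002, -0.009, 1.0, -0.001]
wrist_force: [-2.9, -8.1, 12.4]
opening: 0.131
grasp_force: 61.5
top 100 ((536.4262084960938, 50.20759582519531), (78.15576171875, 118.47909545898438), 4.77707576751709)
scene 245 ((495.0047607421875, 49.04234313964844), (123.5315933227539, 176.95806884765625), 89.42808532714844)
at [0.3918 0.0471 0.045 ] 91.0 q6 -1.77
  [-0.010,-0.776,0.000,-0.043] rows>=2.5
  [-0.550,0.000,-0.000,-0.000] rows>=1.8
  [-0.305,0.000,-0.000,-0.000] rows>=1.0
```

View pics/a7.png

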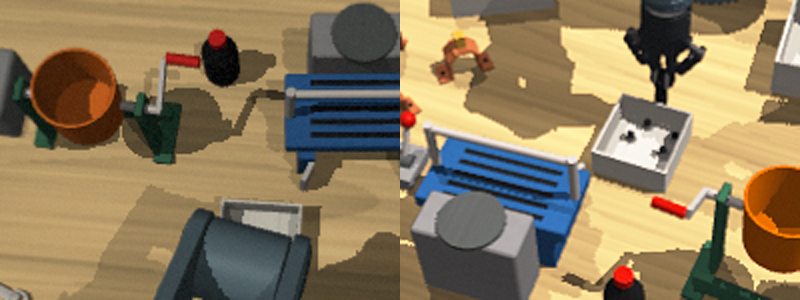

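The bowl is empty and about five nuts show in the tray at (628–675,120–152). Next I'll slide the tray to the hood mouth and in.

```bash
python3 -m handwheel '[[[0,-0.12,0,-0.005],[0,-0.24,0,-0.01],[-0.005,-0.36,0,-0.018],[-0.005,-0.48,0,-0.025],[-0.01,-0.6,0,-0.035],[-0.01,-0.7,0,-0.043],[-0.01,-0.776,0,-0.043],[-0.01,-0.776,0,-0.043]]]'
python3 -m handwheel '[[[-0.1,0,0,0],[-0.2,0,0,0],[-0.3,0,0,0],[-0.4,0,0,0],[-0.5,0,0,0],[-0.55,0,0,0],[-0.55,0,0,0]]]'
python3 -m handwheel '[[[-0.08,0,0,0],[-0.16,0,0,0],[-0.24,0,0,0],[-0.3,0,0,0],[-0.32,0,0,0],[-0.33,0,0,0],[-0.33,0,0,0]]]'
python3 - <<'E'
from h import *
o=ctrl.get_obs();p=np.array(o["eef_pos"]);a=np.radians(4.7)
d=p[:2]-np.array(HOOD[:2]);print("fin grip in hood",d@(np.cos(a),np.sin(a)),d@(-np.sin(a),np.cos(a)),head(o["eef_rot"]))
E
```

```text
time_s: 26.0
eef_pos: [0.3965, -0.1077, 0.0449]
eef_rot: [0.002, -0.041, 0.999, -0.001]
wrist_force: [0.7, -0.3, 10.2]
opening: 0.129
grasp_force: 61.2
time_s: 26.88
eef_pos: [0.5055, -0.0973, 0.0447]
eef_rot: [0.001, -0.042, 0.999, -0.001]
wrist_force: [-2.3, -0.4, 7.7]
opening: 0.128
grasp_force: 61.7
time_s: 27.75
eef_pos: [0.5687, -0.0917, 0.0447]
eef_rot: [-0.001, -0.042, 0.999, -0.0]
wrist_force: [-11.7, -0.6, 15.0]
opening: 0.129
grasp_force: 62.6
fin grip in hood -0.08578188236346655 0.0021076112951358074 94.8171159538228
```

The tray is home: the back stop was felt and the fin grip sits at hood x -0.086. I'll release and go for the first saddle, S2.

```bash
python3 -m handwheel '[[[0,0,0,0],[0,0,0,0],[0,0,0,0],[0.05,0,-0.1,0],[0.1,0,-0.4,0],[0.15,0,-0.7,0],[0.15,0,-1,0],[0.15,0,-1,0]]]' 50
python3 - <<'E'
from h import *
plan((.46,-.24,.2,40),(.4237,-.3025,.14,-46.2),(.4237,-.3025,.034,-46.2))
L=[]
for n,r,q in(("top",75,230),("scene",150,110)):
    c=grab(n);P=cloud(c);h=hsv(c)
    k=(abs(P[...,0]-.57)<.06)&(abs(P[...,1]+.092)<.04)&(P[...,2]>.06)&(P[...,2]<.105)&(h[...,2]<70);print(n,k.sum(),rect(P[k]) if k.sum()>5 else 0)
    b=[np.median(P[m],0).round(4) for m,ce,a in blobs(mask(c,"yellow")) ];print(b)
E
```

```text
time_s: 28.75
eef_pos: [0.5428, -0.0948, 0.249]
eef_rot: [0.005, -0.042, 0.999, -0.002]
wrist_force: [1.0, 0.1, -1.0]
opening: 0.586
grasp_force: 0.0
at [ 0.5428 -0.0948  0.249 ] 94.8 q6 -2.04
  [0.473,-0.689,0.245,0.638] rows>=5.1
  [-0.123,-0.340,0.300,1.003] rows>=8.1
  [0.000,0.000,0.530,-0.000] rows>=1.7
top 14 ((584.1741333007812, -89.64032745361328), (10.197347640991211, 9.778106689453125), 70.1722640991211)
[array([ 0.5665, -0.3588,  0.0808]), array([ 0.4503, -0.4311,  0.0808]), array([ 0.4223, -0.3018,  0.0821])]
scene 66 ((575.7620849609375, -88.43563842773438), (38.802005767822266, 12.414312362670898), 5.323514938354492)
[array([ 0.4523, -0.4323,  0.0794]), array([ 0.4221, -0.3023,  0.0806]), array([ 0.5688, -0.3588,  0.0814])]
```

```bash
python3 -m handwheel '[[[0.2,-0.3,0.1,0.12],[0.473,-0.689,0.245,0.25],[0.473,-0.689,0.245,0.37],[0.473,-0.689,0.245,0.5],[0.473,-0.689,0.245,0.638],[0.473,-0.689,0.245,0.638],[0.473,-0.689,0.245,0.638]]]'
python3 -m handwheel '[[[-0.123,-0.34,0.1,0.13],[-0.123,-0.34,0.2,0.25],[-0.123,-0.34,0.3,0.38],[-0.123,-0.34,0.3,0.5],[-0.123,-0.34,0.3,0.63],[-0.123,-0.34,0.3,0.75],[-0.123,-0.34,0.3,0.88],[-0.123,-0.34,0.3,1],[-0.123,-0.34,0.3,1]]]'
python3 - <<'E'
from h import *
plan((.4232,-.3024,.034,-46.2))
c=grab("scene");P=cloud(c)
print([np.median(P[m],0).round(4) for m,ce,a in blobs(mask(c,"yellow")) ])
E
```

```text
time_s: 29.72
eef_pos: [0.4564, -0.2382, 0.1924]
eef_rot: [-0.001, 0.421, 0.907, 0.0]
wrist_force: [0.2, -0.2, 0.8]
opening: 0.588
grasp_force: 0.0
time_s: 30.85
eef_pos: [0.4205, -0.3009, 0.1332]
eef_rot: [-0.0, 0.926, 0.377, -0.0]
wrist_force: [0.2, 0.3, -0.1]
opening: 0.587
grasp_force: 0.0
at [ 0.4205 -0.3009  0.1332] -45.7 q6 -0.05
  [0.005,0.015,0.496,0.005] rows>=1.6
[array([ 0.4507, -0.4353,  0.0802]), array([ 0.4274, -0.2998,  0.0788]), array([ 0.5706, -0.3559,  0.0776])]
```

```bash
python3 -m handwheel '[[[0.005,0.015,0.25,0.005],[0.005,0.015,0.45,0.005],[0.005,0.015,0.496,0.005],[0.005,0.015,0.496,0.005]]]'
python3 -m handwheel '[[[0,0,0,0],[0,0,0,0],[0,0,0,0],[0,0,0,0],[0,0,0,0],[0,0,0,0]]]' 0
python3 -m handwheel '[[[0,0,-0.2,0],[0,0,-0.5,0],[0,0,-0.9,0],[0,0,-1,0],[0,0,-1,0],[0,0,-1,0]]]'
python3 - <<'E'
from h import *
o=ctrl.get_obs();p=o["eef_pos"]
r=fr(HOOD,.02,.065);print(r)
plan((.52,-.20,.262,-20),(*r,.262,4.7),(*r,.164,4.7))
c=grab("scene");cv2.imwrite("pics/a8.png",cv2.resize(c["color"][100:250,100:280,::-1],(720,600),interpolation=cv2.INTER_CUBIC))
E
```

```text
time_s: 31.4
eef_pos: [0.4234, -0.3028, 0.0345]
eef_rot: [-0.0, 0.928, 0.372, -0.0]
wrist_force: [0.6, 0.2, 0.0]
opening: 0.583
grasp_force: 0.0
time_s: 32.15
eef_pos: [0.4244, -0.304, 0.0363]
eef_rot: [0.002, 0.928, 0.371, 0.001]
wrist_force: [0.1, 1.0, 6.6]
opening: 0.198
grasp_force: 59.6
time_s: 32.9
eef_pos: [0.4228, -0.3022, 0.2334]
eef_rot: [-0.001, 0.928, 0.371, -0.0]
wrist_force: [-0.3, -0.0, -2.5]
opening: 0.193
grasp_force: 59.3
(np.float64(0.6690067446754081), np.float64(-0.020379799684226804))
at [ 0.4228 -0.3022  0.2334] -46.4 q6 -0.04
  [0.704,-0.035,-0.143,-0.307] rows>=2.5
  [1.099,0.393,-0.000,-0.287] rows>=3.7
  [0.000,0.000,0.490,-0.000] rows>=1.6
```

View pics/a8.png

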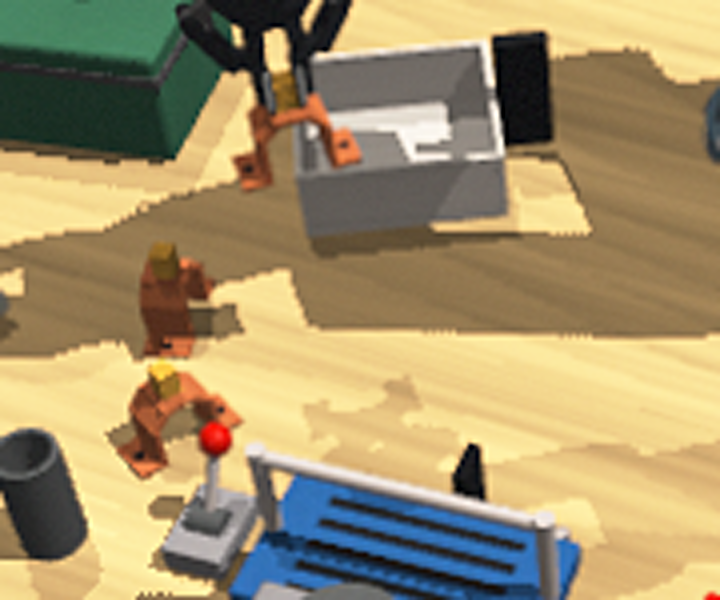

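Saddle held squarely upright. Now I'll carry it above the rail.

```bash
python3 -m handwheel '[[[0.2,0,-0.14,-0.1],[0.4,-0.02,-0.143,-0.2],[0.6,-0.035,-0.143,-0.307],[0.704,-0.035,-0.143,-0.307],[0.704,-0.035,-0.143,-0.307]]]'
python3 -m handwheel '[[[0.2,0.1,0,-0.1],[0.4,0.2,0,-0.2],[0.6,0.3,0,-0.287],[0.8,0.39,0,-0.287],[1,0.393,0,-0.287],[1,0.393,0,-0.287],[1,0.393,0,-0.287]]]'
python3 - <<'E'
from h import *
r=fr(HOOD,.02,.065)
plan((*r,.262,4.7),(*r,.163,4.7))
L=[]
for n in("top","scene"):
    c=grab(n);P=cloud(c);h=hsv(c)
    k=(np.linalg.norm(P[...,:2]-np.array(r),axis=2)<.075)&(P[...,2]>.2)&(h[...,0]<16)&(h[...,1]>110)&(h[...,2]>60);print(n,k.sum(),rect(P[k]) if k.sum()>5 else 0, np.percentile(P[k][:,2],[2,98]))
E
```

```text
time_s: 33.58
eef_pos: [0.5203, -0.199, 0.2607]
eef_rot: [-0.002, 0.819, 0.574, -0.001]
wrist_force: [-0.2, -0.6, -1.7]
opening: 0.194
grasp_force: 59.3
time_s: 34.45
eef_pos: [0.662, -0.0407, 0.2618]
eef_rot: [-0.001, 0.678, 0.735, -0.001]
wrist_force: [0.1, -0.6, -1.0]
opening: 0.196
grasp_force: 59.3
at [ 0.662  -0.0407  0.2618] 4.6 q6 -0.32
  [0.098,0.043,-0.001,-0.001] rows>=0.3
  [0.000,0.000,0.495,-0.000] rows>=1.6Traceback (most recent call last):
  File "<stdin>", line 7, in <module>
    return _quantile_unchecked(
        a, q, axis, out, overwrite_input, method, keepdims, weights)
    return _ureduce(a,
                    func=_quantile_ureduce_func,
    ...<5 lines>...
                    overwrite_input=overwrite_input,
                    method=method)
    r = func(a, **kwargs)
    result = _quantile(arr,
                       quantiles=q,
    ...<2 lines>...
                       out=out,
                       weights=wgt)
    slices_having_nans = np.isnan(arr[-1, ...])
                                  ~~~^^^^^^^^^
IndexError: index -1 is out of bounds for axis 0 with size 0
```

```bash
python3 -m handwheel '[[[0.098,0.043,0,0],[0.098,0.043,0,0],[0.098,0.043,0.15,0],[0.098,0.043,0.3,0],[0.098,0.043,0.42,0],[0.098,0.043,0.485,0],[0.098,0.043,0.485,0],[0.098,0.043,0.485,0]]]'
python3 - <<'E'
from h import *
c=grab("scene");cv2.imwrite("pics/a9.png",cv2.resize(c["color"][170:310,120:270,::-1],(600,560),interpolation=cv2.INTER_CUBIC))
E
```

```text
time_s: 35.5
eef_pos: [0.6702, -0.0196, 0.1667]
eef_rot: [0.001, 0.678, 0.735, 0.0]
wrist_force: [-0.3, 0.6, -1.5]
opening: 0.2
grasp_force: 59.4
```

View pics/a9.png

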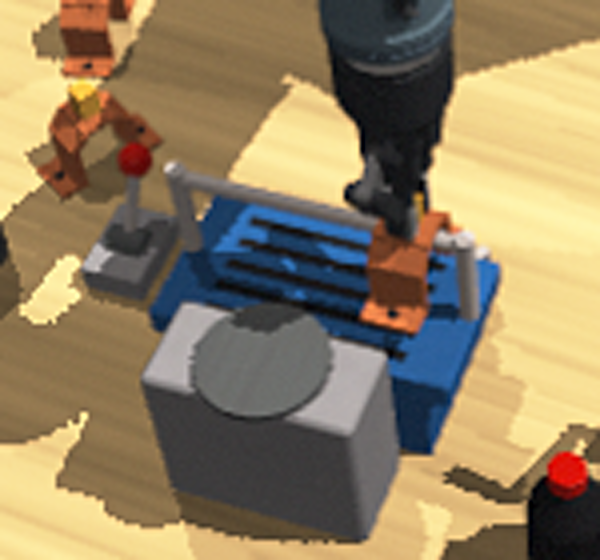

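It sits astride the rail at (400,240). I'll lower it the last few mm, release, and go to S0.

```bash
python3 -m handwheel '[[[0,0,0.015,0],[0,0,0.015,0]]]'
python3 -m handwheel '[[[0,0,0,0],[0,0,0,0],[0,0,0,0],[0,0,0,0],[0,0,-0.1,0],[0,0,-0.3,0],[0,0,-0.5,0],[0,0,-0.5,0]]]' 45
python3 - <<'E'
from h import *
plan((.60,-.20,.22,-12),(.5682,-.3602,.14,-26),(.5682,-.3602,.034,-26))
E
```

```text
time_s: 35.8
eef_pos: [0.6705, -0.0196, 0.1652]
eef_rot: [0.001, 0.678, 0.735, 0.0]
wrist_force: [-3.4, 0.1, 7.9]
opening: 0.196
grasp_force: 60.5
time_s: 36.8
eef_pos: [0.6724, -0.0199, 0.2698]
eef_rot: [0.004, 0.678, 0.735, 0.003]
wrist_force: [0.6, -0.5, 0.7]
opening: 0.524
grasp_force: 0.0
at [ 0.6724 -0.0199  0.2698] 4.7 q6 -0.29
  [-0.868,-0.434,0.249,0.194] rows>=3.2
  [-0.817,0.011,0.400,0.163] rows>=2.9
  [0.000,0.000,0.530,-0.000] rows>=1.7
```

```bash
python3 -m handwheel '[[[-0.4,-0.2,0.1,0.1],[-0.868,-0.434,0.249,0.194],[-0.868,-0.434,0.249,0.194],[-0.868,-0.434,0.249,0.194],[-0.868,-0.434,0.249,0.194]]]'
python3 -m handwheel '[[[-0.817,0.011,0.2,0.163],[-0.817,0.011,0.4,0.163],[-0.817,0.011,0.4,0.163],[-0.817,0.011,0.4,0.163],[-0.817,0.011,0.4,0.163]]]'
python3 - <<'E'
from h import *
plan((.5682,-.3602,.034,-26))
c=grab("scene");P=cloud(c)
print([(ce,np.median(P[m],0).round(4)) for m,ce,a in blobs(mask(c,"yellow")) ])
E
```

```text
time_s: 37.42
eef_pos: [0.597, -0.2, 0.2131]
eef_rot: [-0.0, 0.778, 0.628, 0.0]
wrist_force: [0.0, 0.1, 0.3]
opening: 0.523
grasp_force: 0.0
time_s: 38.05
eef_pos: [0.5668, -0.3583, 0.1339]
eef_rot: [0.0, 0.848, 0.53, 0.0]
wrist_force: [0.2, 0.1, 0.2]
opening: 0.526
grasp_force: 0.0
at [ 0.5668 -0.3583  0.1339] -26.0 q6 -0.29
  [-0.005,0.011,0.499,0.000] rows>=1.6
[(array([140.89130435, 193.91304348]), array([ 0.5715, -0.3561,  0.078 ])), (array([221.12244898, 221.69387755]), array([ 0.6736, -0.0178,  0.2095]))]
```

```bash
python3 -m handwheel '[[[-0.005,0.011,0.25,0],[-0.005,0.011,0.45,0],[-0.005,0.011,0.5,0],[-0.005,0.011,0.5,0]]]'
python3 -m handwheel '[[[0,0,0,0],[0,0,0,0],[0,0,0,0],[0,0,0,0],[0,0,0,0],[0,0,0,0]]]' 0
python3 -m handwheel '[[[0,0,-0.2,0],[0,0,-0.5,0],[0,0,-0.9,0],[0,0,-1,0],[0,0,-1,0],[0,0,-1,0]]]'
python3 - <<'E'
from h import *
r=fr(HOOD,.02,0)
plan((.62,-.22,.262,-11),(*r,.262,4.7),(*r,.164,4.7))
E
```

```text
time_s: 38.6
eef_pos: [0.5681, -0.3609, 0.0343]
eef_rot: [0.0, 0.848, 0.53, 0.0]
wrist_force: [0.0, 0.1, 0.5]
opening: 0.529
grasp_force: 0.0
time_s: 39.35
eef_pos: [0.5686, -0.3628, 0.036]
eef_rot: [0.002, 0.848, 0.53, 0.001]
wrist_force: [0.8, 0.7, 7.2]
opening: 0.198
grasp_force: 60.7
time_s: 40.1
eef_pos: [0.5663, -0.3611, 0.2318]
eef_rot: [-0.001, 0.848, 0.53, -0.0]
wrist_force: [1.0, 1.0, -2.6]
opening: 0.197
grasp_force: 59.6
at [ 0.5663 -0.3611  0.2318] -26.0 q6 -0.29
  [0.752,-0.068,-0.151,-0.175] rows>=2.5
  [0.714,0.138,-0.000,-0.183] rows>=2.3
  [0.000,0.000,0.490,-0.000] rows>=1.6
```

```bash
python3 -m handwheel '[[[0.2,0,-0.151,-0.1],[0.4,-0.03,-0.151,-0.175],[0.6,-0.068,-0.151,-0.175],[0.752,-0.068,-0.151,-0.175],[0.752,-0.068,-0.151,-0.175]]]'
python3 -m handwheel '[[[0.2,0.03,0,-0.1],[0.4,0.1,0,-0.183],[0.6,0.138,0,-0.183],[0.714,0.138,0,-0.183],[0.714,0.138,0,-0.183],[0.714,0.138,0,-0.183]]]'
python3 - <<'E'
from h import *
r=fr(HOOD,.02,0)
plan((*r,.163,4.7))
c=grab("scene");P=cloud(c)
print([(ce,np.median(P[m],0).round(4)) for m,ce,a in blobs(mask(c,"yellow")) ])
E
```

```text
time_s: 40.72
eef_pos: [0.6205, -0.2176, 0.2604]
eef_rot: [-0.002, 0.771, 0.637, -0.001]
wrist_force: [-0.2, -0.3, -1.5]
opening: 0.199
grasp_force: 59.6
time_s: 41.48
eef_pos: [0.6745, -0.0869, 0.2628]
eef_rot: [-0.0, 0.678, 0.735, -0.001]
wrist_force: [-0.0, 0.3, -1.6]
opening: 0.196
grasp_force: 59.6
at [ 0.6745 -0.0869  0.2628] 4.7 q6 -0.38
  [0.009,-0.000,0.499,-0.000] rows>=1.6
[(array([140.6875, 163.25  ]), array([ 0.4524, -0.4309,  0.0803])), (array([197.3 , 190.35]), array([ 0.6739, -0.0759,  0.3075])), (array([221.20833333, 221.70833333]), array([ 0.6736, -0.0175,  0.2099]))]
```

```bash
python3 -m handwheel '[[[0.009,0,0.15,0],[0.009,0,0.3,0],[0.009,0,0.42,0],[0.009,0,0.49,0],[0.009,0,0.495,0],[0.009,0,0.495,0]]]'
python3 -m handwheel '[[[0,0,0,0],[0,0,0,0],[0,0,0,0],[0,0,0,0],[0,0,-0.1,0],[0,0,-0.3,0],[0,0,-0.5,0],[0,0,-0.5,0]]]' 45
python3 - <<'E'
from h import *
plan((.58,-.24,.22,5),(.4515,-.4328,.16,17.5),(.4515,-.4328,.034,17.5))
c=grab("scene");P=cloud(c)
print([(ce,np.median(P[m],0).round(4)) for m,ce,a in blobs(mask(c,"yellow")) ])
E
```

```text
time_s: 42.28
eef_pos: [0.6752, -0.0847, 0.165]
eef_rot: [0.001, 0.678, 0.735, 0.0]
wrist_force: [-0.0, -0.6, -1.0]
opening: 0.193
grasp_force: 59.8
time_s: 43.28
eef_pos: [0.6775, -0.0844, 0.2714]
eef_rot: [0.005, 0.677, 0.736, 0.002]
wrist_force: [0.2, -0.1, 0.5]
opening: 0.53
grasp_force: 0.0
at [ 0.6775 -0.0844  0.2714] 4.7 q6 -0.38
  [-0.735,-0.550,0.257,-0.003] rows>=3.1
  [-0.904,-0.724,0.300,-0.145] rows>=3.8
  [0.000,0.000,0.630,-0.000] rows>=2.0
[(array([140.6875, 163.25  ]), array([ 0.451 , -0.4302,  0.0793])), (array([199.19607843, 216.        ]), array([ 0.6783, -0.0791,  0.2095])), (array([221.29787234, 221.70212766]), array([ 0.6733, -0.0167,  0.2095]))]
```

```bash
python3 -m handwheel '[[[-0.4,-0.25,0.1,0],[-0.735,-0.55,0.257,0],[-0.735,-0.55,0.257,0],[-0.735,-0.55,0.257,0],[-0.735,-0.55,0.257,0]]]'
python3 -m handwheel '[[[-0.904,-0.724,0.1,-0.145],[-0.904,-0.724,0.2,-0.145],[-0.904,-0.724,0.3,-0.145],[-0.904,-0.724,0.3,-0.145],[-0.904,-0.724,0.3,-0.145],[-0.904,-0.724,0.3,-0.145]]]'
python3 - <<'E'
from h import *
plan((.4514,-.4328,.034,17.5))
c=grab("scene");P=cloud(c)
print([(ce,np.median(P[m],0).round(4)) for m,ce,a in blobs(mask(c,"yellow")) ])
E
```

```text
time_s: 43.95
eef_pos: [0.5772, -0.2392, 0.2126]
eef_rot: [-0.001, 0.678, 0.735, 0.0]
wrist_force: [-0.4, 0.4, 0.4]
opening: 0.533
grasp_force: 0.0
time_s: 44.7
eef_pos: [0.4495, -0.4305, 0.1535]
eef_rot: [0.0, 0.593, 0.805, 0.0]
wrist_force: [-0.1, -0.3, 0.3]
opening: 0.527
grasp_force: 0.0
at [ 0.4495 -0.4305  0.1535] 17.3 q6 -1.26
  [-0.014,0.006,0.597,-0.003] rows>=1.9
[(array([140.32258065, 162.64516129]), array([ 0.4487, -0.4344,  0.079 ])), (array([199.13461538, 215.94230769]), array([ 0.6772, -0.0803,  0.2097])), (array([221.0625    , 221.60416667]), array([ 0.6741, -0.018 ,  0.2099]))]
```

```bash
python3 -m handwheel '[[[-0.014,0.006,0.3,0],[-0.014,0.006,0.54,0],[-0.014,0.006,0.597,0],[-0.014,0.006,0.597,0]]]'
python3 -m handwheel '[[[0,0,0,0],[0,0,0,0],[0,0,0,0],[0,0,0,0],[0,0,0,0],[0,0,0,0]]]' 0
python3 -m handwheel '[[[0,0,-0.2,0],[0,0,-0.5,0],[0,0,-0.9,0],[0,0,-1,0],[0,0,-1,0],[0,0,-1,0]]]'
python3 - <<'E'
from h import *
r=fr(HOOD,.02,-.065)
plan((.58,-.27,.265,11),(*r,.265,4.7),(*r,.164,4.7))
E
```

```text
time_s: 45.25
eef_pos: [0.4512, -0.4332, 0.0344]
eef_rot: [0.0, 0.593, 0.805, -0.0]
wrist_force: [0.2, -0.1, -0.4]
opening: 0.522
grasp_force: 0.0
time_s: 46.0
eef_pos: [0.4514, -0.4354, 0.0364]
eef_rot: [0.002, 0.594, 0.805, -0.001]
wrist_force: [0.1, 1.1, 7.3]
opening: 0.194
grasp_force: 59.8
time_s: 46.75
eef_pos: [0.4495, -0.4332, 0.2325]
eef_rot: [-0.001, 0.594, 0.805, 0.0]
wrist_force: [-0.5, 1.1, -1.5]
opening: 0.196
grasp_force: 59.0
at [ 0.4495 -0.4332  0.2325] 17.2 q6 -1.26
  [0.587,0.865,-0.163,0.072] rows>=3.4
  [0.494,0.604,-0.000,0.073] rows>=2.5
  [0.000,0.000,0.505,-0.000] rows>=1.6
```

```bash
python3 -m handwheel '[[[0.12,0.2,-0.163,0],[0.24,0.4,-0.163,0.07],[0.4,0.6,-0.163,0.072],[0.587,0.865,-0.163,0.072],[0.587,0.865,-0.163,0.072],[0.587,0.865,-0.163,0.072]]]'
python3 -m handwheel '[[[0.12,0.15,0,0.03],[0.25,0.3,0,0.073],[0.37,0.45,0,0.073],[0.494,0.604,0,0.073],[0.494,0.604,0,0.073],[0.494,0.604,0,0.073]]]'
python3 - <<'E'
from h import *
r=fr(HOOD,.02,-.065)
plan((*r,.163,4.7))
c=grab("scene");P=cloud(c)
print([(ce,np.median(P[m],0).round(4)) for m,ce,a in blobs(mask(c,"yellow")) ])
E
```

```text
time_s: 47.5
eef_pos: [0.5798, -0.2699, 0.2639]
eef_rot: [-0.002, 0.636, 0.772, -0.0]
wrist_force: [-0.7, -0.1, -2.0]
opening: 0.193
grasp_force: 59.2
time_s: 48.25
eef_pos: [0.6793, -0.1522, 0.2652]
eef_rot: [-0.001, 0.678, 0.735, -0.001]
wrist_force: [0.1, -0.2, -1.7]
opening: 0.197
grasp_force: 59.3
at [ 0.6793 -0.1522  0.2652] 4.6 q6 -0.47
  [0.011,0.002,0.511,-0.001] rows>=1.6
[(array([173.23076923, 183.61538462]), array([ 0.6759, -0.1426,  0.3077])), (array([199.14, 216.06]), array([ 0.6782, -0.0796,  0.2098])), (array([221.16326531, 221.63265306]), array([ 0.6727, -0.0168,  0.2103]))]
```

```bash
python3 -m handwheel '[[[0.011,0.002,0.15,0],[0.011,0.002,0.3,0],[0.011,0.002,0.42,0],[0.011,0.002,0.5,0],[0.011,0.002,0.507,0],[0.011,0.002,0.507,0]]]'
python3 -m handwheel '[[[0,0,0,0],[0,0,0,0],[0,0,0,0],[0,0,0,0],[0,0,-0.1,0],[0,0,-0.3,0],[0,0,-0.5,0],[0,0,-0.5,0]]]' 45
python3 -m handwheel '[[[-0.2,-0.2,0,0],[-0.4,-0.4,0,0],[-0.6,-0.6,0,0],[-0.6,-0.85,0,0],[-0.6,-0.85,0,0]]]' 0
python3 - <<'E'
from h import *
L=[]
for n,r,q in(("top",60,170),("scene",160,100)):
    c=grab(n);P=cloud(c);h=hsv(c);pickle.dump(c,open(f"/tmp/{n}2.pkl","wb"))
    L.append(cv2.resize(c["color"][r:r+160,q:q+200,::-1],(400,320),interpolation=cv2.INTER_CUBIC))
    print([(ce.round(),np.median(P[m],0).round(4)) for m,ce,a in blobs(mask(c,"yellow")) ])
    print([(ce.round(),np.median(P[m],0).round(4)) for m,ce,a in blobs(mask(c,"red")) ])
    k=(abs(P[...,0]-.57)<.06)&(abs(P[...,1]+.092)<.04)&(P[...,2]>.055)&(P[...,2]<.097)&(h[...,2]<70)&(h[...,1]<90);print(n,k.sum(),rect(P[k]) if k.sum()>5 else 0)
cv2.imwrite("pics/a10.png",np.hstack(L))
b=fr(HOOD,-.09,-.192);e=fr(HOOD,-.009,-.192)
plan((*b,.15,4.7),(*b,.048,4.7),(*e,.048,4.7))
E
```

```text
time_s: 49.05
eef_pos: [0.6805, -0.1491, 0.1652]
eef_rot: [0.0, 0.678, 0.735, 0.0]
wrist_force: [-0.2, 0.8, -1.3]
opening: 0.196
grasp_force: 60.2
time_s: 50.05
eef_pos: [0.683, -0.1491, 0.2719]
eef_rot: [0.005, 0.677, 0.736, 0.002]
wrist_force: [-0.3, 0.6, 0.7]
opening: 0.527
grasp_force: 0.0
time_s: 50.68
eef_pos: [0.518, -0.2823, 0.2644]
eef_rot: [-0.001, 0.679, 0.735, -0.0]
wrist_force: [-0.6, -0.4, 0.3]
opening: -0.001
grasp_force: 0.0
[(array([280., 116.]), array([ 0.6709, -0.0197,  0.2102])), (array([304., 115.]), array([ 0.6775, -0.0824,  0.2102])), (array([329., 117.]), array([ 0.6788, -0.147 ,  0.2103]))]
[(array([228.,  94.]), array([0.7663, 0.1336, 0.1189])), (array([211., 104.]), array([0.6928, 0.1659, 0.1957])), (array([365., 156.]), array([ 0.6183, -0.274 ,  0.0917]))]
top 47 ((575.5414428710938, -90.25489044189453), (16.646381378173828, 40.507266998291016), 78.88147735595703)
[(array([177., 210.]), array([ 0.682 , -0.1432,  0.2096])), (array([199., 216.]), array([ 0.6779, -0.0792,  0.2097])), (array([221., 222.]), array([ 0.6747, -0.0178,  0.2103]))]
[(array([153., 209.]), array([ 0.6214, -0.2757,  0.0923])), (array([284., 253.]), array([0.6967, 0.1689, 0.1962])), (array([262., 288.]), array([0.7673, 0.1348, 0.12  ]))]
scene 21 ((573.7262573242188, -88.89141845703125), (31.349092483520508, 7.648367404937744), 10.635692596435547)
at [ 0.521  -0.2821  0.2654] 4.7 q6 -0.78
  [-0.042,0.295,0.577,-0.000] rows>=2.1
  [0.000,0.000,0.510,-0.000] rows>=1.6
  [-0.000,0.405,-0.000,-0.000] rows>=1.3
```

View pics/a10.png

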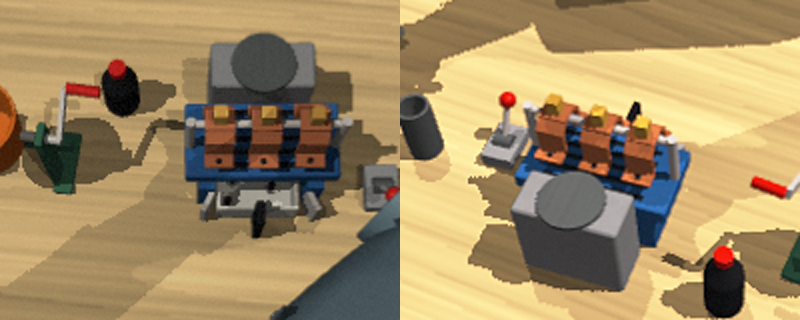

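All three saddles hang on the rail, with bosses at crop (555,103), (599,115) and (640,127), and the tray is in the bay with its fin outside. I'll check the tray's near wall while going to the lever.

```bash
python3 -m handwheel '[[[-0.042,0.295,0.2,0],[-0.042,0.295,0.4,0],[-0.042,0.295,0.577,0],[-0.042,0.295,0.577,0]]]' 0
python3 - <<'E'
from h import *
a=np.radians(4.7);R=np.array([[np.cos(a),np.sin(a)],[-np.sin(a),np.cos(a)]])
for n in("top","scene"):
    c=pickle.load(open(f"/tmp/{n}2.pkl","rb"));P=cloud(c);h=hsv(c);Q=(P[...,:2]-np.array(HOOD[:2]))@R.T
    k=(Q[...,0]<-.035)&(Q[...,0]>-.1)&(abs(Q[...,1])<.06)&(P[...,2]>.044)&(P[...,2]<.054)&(h[...,1]<70)&(h[...,2]>90);q=Q[k]
    print(n,len(q),"xmin %.4f"%np.percentile(q[:,0],3),"fit x=a*y+b on near wall",np.polyfit(q[q[:,0]<-.055][:,1],q[q[:,0]<-.055][:,0],1))
b=fr(HOOD,-.09,-.190);e=fr(HOOD,-.009,-.190)
plan((*b,.15,4.7),(*b,.048,4.7),(*e,.048,4.7))
E
```

```text
time_s: 51.28
eef_pos: [0.5797, -0.2831, 0.1456]
eef_rot: [-0.003, 0.677, 0.736, -0.0]
wrist_force: [0.6, 0.2, 0.5]
opening: -0.002
grasp_force: 0.0
top 70 xmin -0.0637 fit x=a*y+b on near wall [-0.0092538  -0.06091474]Traceback (most recent call last):
  File "<stdin>", line 6, in <module>
    return _quantile_unchecked(
        a, q, axis, out, overwrite_input, method, keepdims, weights)
    return _ureduce(a,
                    func=_quantile_ureduce_func,
    ...<5 lines>...
                    overwrite_input=overwrite_input,
                    method=method)
    r = func(a, **kwargs)
    result = _quantile(arr,
                       quantiles=q,
    ...<2 lines>...
                       out=out,
                       weights=wgt)
    slices_having_nans = np.isnan(arr[-1, ...])
                                  ~~~^^^^^^^^^
IndexError: index -1 is out of bounds for axis 0 with size 0
```

The near wall is at hood x=-0.064 (-0.065 expected) and straight, so the tray is fully home. Pushing the lever.

```bash
python3 -m handwheel '[[[0,0.003,0.25,0],[0,0.003,0.49,0],[0,0.003,0.49,0],[0,0.003,0.49,0]]]'
python3 -m handwheel '[[[0,0.08,0,0],[0,0.16,0,0],[0,0.24,0,0],[0,0.31,0,0],[0,0.37,0,0],[0,0.4,0,0],[0,0.41,0,0],[0,0.41,0,0]]]'
python3 - <<'E'
from h import *
c=grab("scene");P=cloud(c)
print([(ce.round(),a,np.median(P[m],0).round(4)) for m,ce,a in blobs(mask(c,"red"),6) ])
E
```

```text
time_s: 51.78
eef_pos: [0.5832, -0.2865, 0.0546]
eef_rot: [0.002, 0.677, 0.736, 0.0]
wrist_force: [0.6, -0.6, 0.6]
opening: -0.002
grasp_force: 0.0
time_s: 52.78
eef_pos: [0.6601, -0.2792, 0.0522]
eef_rot: [-0.002, 0.677, 0.736, -0.002]
wrist_force: [-13.8, 0.0, 11.7]
opening: -0.004
grasp_force: 8.4
[(array([143., 226.]), np.int32(47), array([ 0.6881, -0.2718,  0.0911])), (array([284., 253.]), np.int32(79), array([0.697 , 0.1675, 0.1959])), (array([262., 288.]), np.int32(76), array([0.7664, 0.135 , 0.1195]))]
```

The tip moved 67 mm, which is the full travel, and the stop was felt. I'll back off, rise, and check everything.

```bash
python3 -m handwheel '[[[0,-0.15,0,0],[0,-0.3,0,0],[0,-0.4,-0.1,0],[0,-0.5,-0.4,0],[0,-0.6,-0.8,0],[0.3,-0.8,-1,0],[0.3,-0.8,-1,0],[0.3,-0.8,-1,0],[0.3,-0.8,-1,0]]]'
python3 - <<'E'
from h import *
a=np.radians(4.7);R=np.array([[np.cos(a),np.sin(a)],[-np.sin(a),np.cos(a)]])
L=[]
for n,r,q in(("top",60,90),("scene",140,90)):
    c=grab(n);P=cloud(c);h=hsv(c);L.append(cv2.resize(c["color"][r:r+200,q:q+320,::-1],(400,250),interpolation=cv2.INTER_CUBIC))
    for k in("yellow","red"):print(n,k,[np.median(P[m],0).round(4).tolist() for m,ce,_ in blobs(mask(c,k),10)])
    Q=(P[...,:2]-np.array(HOOD[:2]))@R.T
    k=(Q[...,0]<-.035)&(Q[...,0]>-.1)&(abs(Q[...,1])<.06)&(P[...,2]>.044)&(P[...,2]<.054)&(h[...,1]<70)&(h[...,2]>90)
    if k.sum()>5:print("near wall",np.percentile(Q[k][:,0],3))
cv2.imwrite("pics/a11.png",np.hstack(L))
E
```

```text
time_s: 53.95
eef_pos: [0.4986, -0.2321, 0.251]
eef_rot: [-0.0, 0.677, 0.736, -0.0]
wrist_force: [-0.4, 0.2, -0.4]
opening: -0.001
grasp_force: 0.0
top yellow [[0.6717, -0.0199, 0.2097], [0.6764, -0.0822, 0.2107], [0.6806, -0.1471, 0.2101]]
top red [[0.7645, 0.1333, 0.1194], [0.6927, 0.166, 0.196], [0.686, -0.2684, 0.0925]]
near wall -0.0629939421589532
scene yellow [[0.6825, -0.1421, 0.2102], [0.6771, -0.0789, 0.2097], [0.6736, -0.0176, 0.2098]]
scene red [[0.689, -0.2703, 0.0919], [0.6968, 0.1682, 0.1966], [0.7672, 0.1344, 0.1197]]
```

View pics/a11.png

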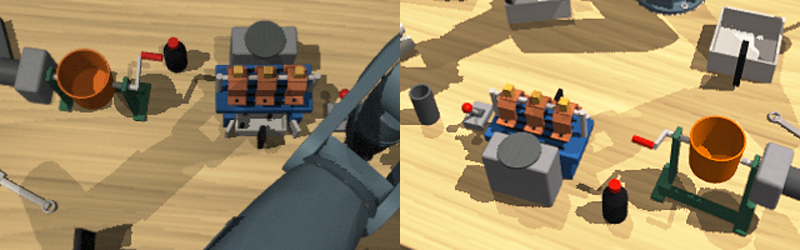

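Everything checks out. The bowl is upright and empty, there are no nuts on the bench, the tray is home, three saddles hang, and the lever is over at (467,107). Handing in.

```bash
python3 -c "
from bench import ctrl
print(ctrl.hand_in())"
```

```text
the job is handed in; nothing more can be done
None
```

The job is handed in at about 54 s on the robot's clock; the hand-in returned no verdict. The last pictures show the bowl upright and empty, no nuts on the bench, the tray fully home, all three saddles on the rail and the lever fully over; I saw about five nuts in the tray before it went under the hood but could not count them after.

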